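# Bars from the slotted bin into the drawer

## Robot

A 7-joint arm with a two-finger parallel gripper is mounted at the origin on the work surface. World frame = base frame: x ahead of the robot, y to its left, z up, the work surface at z = 0. Lengths are in m, angles in rad, forces in N, time in s.
With the tool pointing down it reaches from about 0.425 to 0.875 m from the base axis. Payload 4.7 kg.
Tool frame: the origin (TCP) lies at the very end of the fingers, on their centre line; the grasp point (between the pads) lies 19 mm behind it; x points along the fingers, z is the direction in which the jaws open and shut, and the axes are right-handed (so a half turn about x gives the same grasp; the last joint's range is limited). The gripper opens to 87 mm and grips with 3 to 60 N. Pads are 19 mm wide; open, the fingers measure 117 mm over their backs; the gripper's body (75 mm by 190 mm) begins 51 mm behind the grasp point.
Start: joints at [-1.115, 0.321, -0.07, 1.45, 0.023, 1.371, -0.057], TCP at [0.278, 0.588, 0.223] pointing down, gripper open.
Joint ranges: [-2.86, 2.86], [-0.3, 2.09], [-1.38, 1.24], [0.06, 2.45], [-1.56, 4.7], [0.09, 2.05], [-2.69, 2.69]. Speed limits (rad/s): [2.57, 2.57, 3.14, 3.14, 3.14, 3.14, 3.14].

## Interface

Orientations are given as a rotation vector (axis times angle).
In Python, from plant import bot gives the robot as it stands.
- The arm moves only by the shell command python3 -m creep 'ROWS' [FORCE]. ROWS is JSON, a list of rows, each a list of 3 entries, a list of its own where there are three numbers: the closure, from 0 (fully open) to 1 (shut), then the shift along the tool's x, y, z in mm, then the turn about the tool's x in degrees. In form: [[claw, [x, y, z], turn], ...]. A call has 1 to 5 rows; each row shifts and turns the pose as measured when the row begins, along the tool's axes as they then stand; what a row does not reach is not made up. A row lasts 1/10 s, in which the tool goes at most 50 mm and 8.59 degrees, less where a joint would pass 70% of its speed; a pose out of reach is approached as far as the arm can. A call with a gripper value outside its range is refused whole. The fingers move at their own pace and stop on an object; FORCE is the grip in N (left out, the last holds). Time passes only in rows, so rows that do not move let the fingers close. It gives the time, the measured TCP pose, the force and the opening at its end, in the units of the state.
- bot.sense(): the state, without advancing time (a new reading comes with each control period).
- bot.camera(name): name is "scene" or "top" or "wrist"; returns a dict with "frame" (420x560x3 uint8, red, green, blue), "z_map" (420x560 float32, m along the optical axis (not along the pixel's ray), 0 where there is no reading), "intrinsics" (3x3 intrinsics, pixels), "extrinsics" (4x4, takes a point from camera to world coordinates); the wrist camera has in their place "T_tool_cam" (4x4, takes a point from camera to tool coordinates, whose origin is the TCP and whose axes are the tool frame's). Camera axes: x right, y down, z forward; pixel columns grow to the right and rows downward; lengths in m; the calibration is good to about 2 mm. A picture is of the moment at which its call begins: read the wrist's pose just before it.
- bot.job_done(): hands the job in, once; it reports no verdict.
The state is a dict: "t": time; "joints": joint angles; "dq": joint speeds; "effort": joint torques, N m; "eef_pos": TCP position; "tcp_rot": TCP orientation; "force": force on the tool from outside, world axes, zero at the start; "wrist_torque": the same for the moment, N m; "opening": finger opening in m.
Only numpy, scipy, OpenCV 4.12 (cv2) and the standard library are available. Lean on these libraries where they do the work, as an engineer would, in place of code of your own. Each camera call takes 0.05 s, during which the arm holds its last target.

## Task

Pull the drawer of the low drawer unit out to its stop, then draw every aluminium bar out through its slot in the stock bin and lay the bars flat, side by side, in the drawer's front left corner as the robot sees it: one end of each up against the drawer's front, the first bar pushed against the left wall and each further bar pushed up against the one before, with no gaps. Leave the drawer fully out, and do not shift or knock over the other things on the bench.

Things in the scene. Friction and masses are not known exactly. Their poses are not given: they have to be found in the camera images.
- bar1_mid (a point): Centre of a plain square aluminium bar, 145 x 14 x 14 mm, 80 g; its x axis runs along the bar. At the start the bar lies in one of the bin's slots, sloping 20 degrees: its low inner end on the bin's floor, about 49 mm of its raised other end sticking out of the slot towards the robot. All bars are alike; three or four are present.
- bar2_mid (a point): Centre of a plain square aluminium bar, 145 x 14 x 14 mm, 80 g; its x axis runs along the bar. At the start the bar lies in one of the bin's slots, sloping 20 degrees: its low inner end on the bin's floor, about 49 mm of its raised other end sticking out of the slot towards the robot. All bars are alike; three or four are present.
- bar3_mid (a point): Centre of a plain square aluminium bar, 145 x 14 x 14 mm, 80 g; its x axis runs along the bar. At the start the bar lies in one of the bin's slots, sloping 20 degrees: its low inner end on the bin's floor, about 49 mm of its raised other end sticking out of the slot towards the robot. All bars are alike; three or four are present.
- bar4_mid (a point): Centre of a plain square aluminium bar, 145 x 14 x 14 mm, 80 g; its x axis runs along the bar. At the start the bar lies in one of the bin's slots, sloping 20 degrees: its low inner end on the bin's floor, about 49 mm of its raised other end sticking out of the slot towards the robot. All bars are alike; three or four are present.
- bin_front (a point): Foot, on the table, of the middle of the outer face of the stock bin's front wall. x points into the bin, y to its left along the front, z up. Fixed bin, 104 mm deep, 184 wide, 72 high, with a fixed clear roof; open only through four slots in its 5 mm front wall, centred at y = -63, -21, 21, 63 mm, each 20 mm wide, from 37 to 63 mm above the table. Its floor is 6 mm thick.
- drawer (a joint): How far the drawer of the low drawer unit is pulled out, m: 0 shut, 0.18 at its stop. It slides with about 2 N of friction and stays where it is left.
- unit: The fixed low drawer unit, 70 mm high, 196 wide, 250 deep; its one drawer slides out of its front towards the robot. Origin: foot of the middle of its front face; x points into the unit, y to the left, z up. With the drawer at its stop 180 mm of the drawer's length is clear of the unit.
- handle (a point): Middle of the drawer's handle: a level round steel bar, 10 mm thick and 100 mm long along y, 45 mm above the table, its axis 34 mm in front of the drawer's front panel (12 mm thick, top 60 mm above the table). It moves with the drawer. x points into the unit, opposite to the way the drawer opens.
- corner (a point): Front left inner corner of the drawer, at its floor (12 mm above the table); moves with the drawer. x points from the front panel to the drawer's back, y to the left (inside is negative y), z up. Inside, the drawer is 228 mm long in x, 150 mm wide in y; side and back walls are 6 mm thick and 30 mm high above its floor, the front panel's top 48 mm above it.
- flask: Bystander: white plastic squeeze bottle, 44 mm diameter, 110 mm tall, standing. Origin at its underside centre.
- tin: Bystander: round steel tin, 60 mm diameter, 45 mm tall. Origin at its underside centre.
- driver: Bystander: screwdriver with a black handle, 160 mm long, lying. Origin at its underside.
- brush: Bystander: small wooden brush, 150 mm long, lying. Origin at its underside.
- tape: Bystander: roll of tape lying flat, 70 mm outside diameter, 18 mm tall. Origin at its underside centre.
- mug: Bystander: white mug, 76 mm diameter, 85 mm tall. Origin at its underside centre.
- tub: Bystander: open clear plastic tub of small parts, 130 x 100 x 55 mm. Origin at its underside centre.

How it is judged:
By the outcome, as a careful person would: the job done as asked, in the order asked, and still so for the second after the job is handed in, with the robot touching nothing.
Of bar1, bar2, bar3, bar4 only 3 to 4 are there at a start; the rules pass over those that are not, and their reading is None.
At some moment in a run one of bar1, bar2, bar3, bar4 may be knocked a few centimetres aside while the robot is not near it.
Once in a run the grip may slacken for a moment while it holds something.
It also fails if it takes over 210 s, if anything falls off the work surface, if the arm or the gripper's body presses on something with over 40 N, if the wrist force passes 120 N, or if a joint passes its speed limit or range.

## Working session

There is one attempt and no reset: what is moved stays moved. The work goes in short steps, Python scripts to look and compute and a shell command to move; the robot and the scene stay as the last step left them, time stands still between calls to the robot, and variables do not carry over. Pictures are saved under pics/ and viewed, and the job is handed in when it is done.

```bash
ls; mkdir -p pics; python3 - <<'E'
from plant import bot
import cv2,numpy as np
s=bot.sense(); print({k:np.round(v,3).tolist() for k,v in s.items()})
for n in ["scene","top"]:
    c=bot.camera(n); cv2.imwrite(f"pics/{n}0.png",c["frame"][:,:,::-1]); np.savez(f"{n}0.npz",**c); print(n,c["intrinsics"].round(1).tolist(),c["extrinsics"].round(3).tolist())
E
```

```text
pics
{'t': 0.0, 'joints': [-1.115, 0.322, -0.07, 1.452, 0.023, 1.371, -0.057], 'dq': [0.0, 0.002, -0.0, 0.0, 0.001, -0.001, 0.0], 'effort': [-0.0, -49.129, -0.404, -31.253, -0.064, 0.044, 0.0], 'eef_pos': [0.278, 0.587, 0.221], 'tcp_rot': [-0.879, 1.388, 0.877], 'force': [-0.057, 0.189, 0.313], 'wrist_torque': [0.005, -0.025, 0.047], 'opening': 0.087}
scene [[413.8, 0.0, 279.2], [0.0, 413.8, 204.6], [0.0, 0.0, 1.0]] [[0.742, 0.521, -0.422, 0.937], [0.67, -0.585, 0.457, -0.472], [-0.009, -0.622, -0.783, 0.887], [0.0, 0.0, 0.0, 1.0]]
top [[408.3, 0.0, 281.4], [0.0, 408.3, 205.3], [0.0, 0.0, 1.0]] [[0.014, -0.991, 0.131, 0.326], [-1.0, -0.014, 0.003, 0.001], [-0.002, -0.131, -0.991, 1.255], [0.0, 0.0, 0.0, 1.0]]
```

View pics/top0.png

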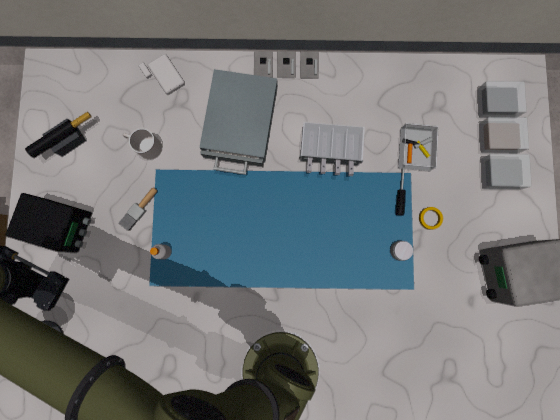

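View pics/scene0.png

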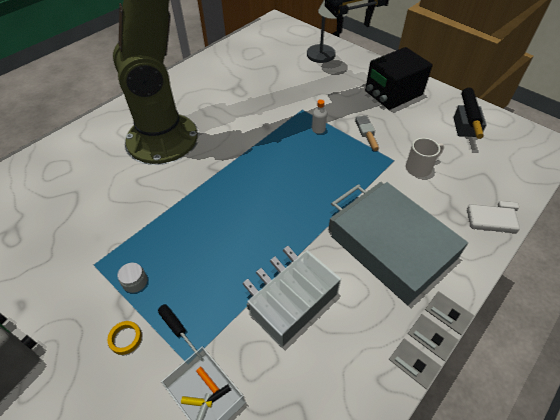

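```bash
cat > h.py <<'E'
import numpy as np, cv2
from scipy.spatial.transform import Rotation as R
def load(n):
    return dict(np.load(n))
def pts(c):
    z=c["z_map"];K=c["intrinsics"];h,w=z.shape
    v,u=np.mgrid[:h,:w]
    p=np.stack([(u-K[0,2])/K[0,0]*z,(v-K[1,2])/K[1,1]*z,z],-1)
    T=c["extrinsics"]
    return p@T[:3,:3].T+T[:3,3]
def ray(c,u,v,z,T=None):
    K=c["intrinsics"];T=c["extrinsics"] if T is None else T
    d=T[:3,:3]@np.array([(u-K[0,2])/K[0,0],(v-K[1,2])/K[1,1],1])
    return T[:3,3]+d*(z-T[2,3])/d[2]
E
python3 - <<'E'
from h import *
s=R.from_rotvec([-0.879, 1.388, 0.877]).as_matrix();print(s.round(3))
c=load("top0.npz");P=pts(c)
cv2.imwrite("pics/topz.png",cv2.resize(c["frame"][60:190,180:460,::-1],None,fx=2.8,fy=2.8,interpolation=cv2.INTER_CUBIC))
c2=load("scene0.npz")
cv2.imwrite("pics/scz.png",cv2.resize(c2["frame"][170:350,220:480,::-1],None,fx=3,fy=3,interpolation=cv2.INTER_CUBIC))
# unit top mask by height
def rect(m):
    q=P[m];r=cv2.minAreaRect(q[:,:2].astype(np.float32));return r
z=P[...,2]; u=np.arange(560)[None];v=np.arange(420)[:,None]
m=(abs(z-0.07)<0.006)&(u>190)&(u<285)&(v>60)&(v<170)
m=cv2.morphologyEx(m.astype(np.uint8),cv2.MORPH_OPEN,np.ones((5,5)))>0
print("unit",m.sum(),rect(m),cv2.boxPoints(rect(m)).round(4).tolist(),np.median(z[m]))
m=(abs(z-0.072)<0.012)&(u>290)&(u<370)&(v>115)&(v<170)
print("bin",m.sum(),cv2.boxPoints(rect(m)).round(4).tolist())
E
```

```text
[[-0.001 -0.904  0.428]
 [-0.002  0.428  0.904]
 [-1.    -0.    -0.002]]
unit 4990 ((0.7635197043418884, 0.13877372443675995), (0.19647841155529022, 0.25303584337234497), 81.94638061523438) [[0.6244999766349792, 0.05920000001788139], [0.875, 0.023800000548362732], [0.9025999903678894, 0.218299999833107], [0.6520000100135803, 0.25380000472068787]] 0.07023152252455678
bin 2237 [[0.5807999968528748, -0.23190000653266907], [0.723800003528595, -0.24140000343322754], [0.7361000180244446, -0.055799998342990875], [0.5931000113487244, -0.046300001442432404]]
```

View pics/topz.png

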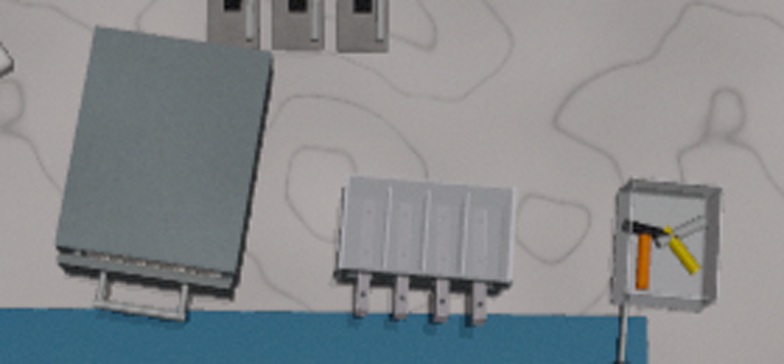

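View pics/scz.png

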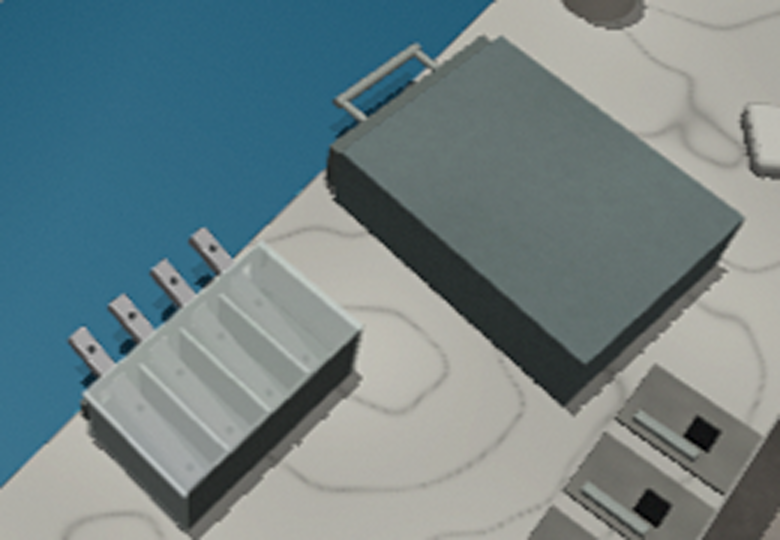

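```bash
cat >> h.py <<'E'
def go(target,ang=None,s=None):
    """target xyz of TCP (None=keep), ang world angle(deg) of tool z; prints tool shift mm and turn"""
    if s is None:
        from plant import bot; s=bot.sense()
    M=R.from_rotvec(s["tcp_rot"]).as_matrix()
    p=np.array(s["eef_pos"]);t=np.array([a if b is None else b for a,b in zip(p,target)])
    d=M.T@(t-p)*1000
    a=np.degrees(np.arctan2(M[1,2],M[0,2]))
    tr=0 if ang is None else -((ang-a+90)%180-90)
    # final tool yaw axes
    print("pos",p.round(4),"ang",a.round(2),"F",np.round(s["force"],1),"op",round(float(s["opening"]),4),"| shift",d.round(1),"turn",round(tr,2))
    return d,tr
E
python3 - <<'E'
from h import *
c=load("top0.npz");P=pts(c);c2=load("scene0.npz");P2=pts(c2)
for u,v in [(214.6,168.9),(246.8,173.2)]: print("handle",ray(c,u,v,.05).round(4))
# scene handle ends: scz (340,102),(416,48)
for u,v in [(340,102),(416,48)]: print("handle sc",ray(c2,220+u/3,170+v/3,.05).round(4))
# points in front of the unit, by depth
for Q,n in((P,"top"),(P2,"sc")):
    m=(Q[...,2]>.035)&(Q[...,2]<.056)&(Q[...,0]>.55)&(Q[...,0]<.62)&(Q[...,1]>.08)&(Q[...,1]<.25)
    q=Q[m]; print(n,len(q),q.min(0),q.max(0))
# bars: front of bin
ux=np.array([.99781,-.0662]);uy=np.array([.0662,.99781])
for Q,n in((P,"top"),(P2,"sc")):
    m=(Q[...,2]>.03)&(Q[...,2]<.1)&(Q[...,0]>.55)&(Q[...,0]<.75)&(Q[...,1]>-.25)&(Q[...,1]<-.03)
    q=Q[m]; x=q[:,:2]@ux;y=q[:,:2]@uy
    xf=x[q[:,2]>.0]
    print(n,"x range",np.percentile(x,[0,2,98,100]).round(4),"y",np.percentile(y,[0,2,98,100]).round(4))
    wm=(x>.655)
    print(" bin-only y",y[wm].min(),y[wm].max())
    f=x<.615
    yy=np.sort(y[f]);g=np.split(yy,np.where(np.diff(yy)>.008)[0]+1)
    for k in g:
        mm=f&(y>=k[0])&(y<=k[-1]); print("  bar",len(k),k[0].round(4),k[-1].round(4),"xmin",x[mm].min().round(4),"z",q[mm,2].min().round(4),q[mm,2].max().round(4))
    h=np.histogram(x,bins=np.arange(.57,.75,.005));print(h[0])
E
```

```text
handle [0.5923 0.2076 0.05  ]
handle [0.5804 0.1102 0.05  ]
handle sc [0.5885 0.1107 0.05  ]
handle sc [0.6015 0.2046 0.05  ]
top 182 [0.577805   0.08031013 0.0364805 ] [0.61990354 0.2136606  0.05593801]
sc 169 [0.58001963 0.1096248  0.04007157] [0.61876311 0.21065807 0.05374442]
top x range [0.5876 0.5931 0.7348 0.7382] y [-0.196  -0.188  -0.011  -0.0049]
 bin-only y -0.19201264859461228 -0.007884821845625337
  bar 52 -0.1677 -0.1537 xmin 0.5883 z 0.0489 0.0729
  bar 45 -0.1268 -0.1141 xmin 0.5885 z 0.0527 0.0703
  bar 46 -0.0843 -0.0712 xmin 0.5885 z 0.0556 0.0709
  bar 44 -0.0429 -0.0294 xmin 0.5876 z 0.0567 0.0709
[  0   0   0  19  41  33  30  33  31  32  29  35 202 130  97 100 100 103
 106  90 102 104 101 103 104  93 105 100  98  98 104  98  99  49   0   0]
sc x range [0.5912 0.6006 0.7395 0.7404] y [-0.1968 -0.1936 -0.0142 -0.0077]
 bin-only y -0.19460328140749034 -0.007703315562772733
  bar 77 -0.1702 -0.1561 xmin 0.5921 z 0.0486 0.0722
  bar 78 -0.1303 -0.116 xmin 0.5919 z 0.0465 0.0678
  bar 74 -0.0881 -0.0721 xmin 0.5912 z 0.048 0.0695
  bar 73 -0.0459 -0.0308 xmin 0.5928 z 0.0428 0.0693
[  0   0   0   0  27  66  70  71  68  76  65  46   5 168 173 190 173 192
 177 188 178 195 183 190 188 203 194 195 192 196 198 211 197 582   9   0]
```

```bash
python3 - <<'E'
from h import *
go([.59,.16,.221],82)
E
```

```text
pos [0.2778 0.5871 0.2216] ang 64.69 F [ 0.1 -0.2 -0.3] op 0.087 | shift [   1.1 -464.9 -252.6] turn -17.31
```

```bash
python3 -m creep '[[1,[0,-42,-23],0],[1,[0,-42,-23],0],[1,[0,-42,-23],0],[1,[0,-42,-23],0],[1,[0,-42,-23],0]]' 10; python3 -m creep '[[1,[0,-42,-23],0],[1,[0,-42,-23],0],[1,[0,-42,-23],0],[1,[0,-42,-23],0],[1,[0,-42,-23],0]]';python3 - <<'E'
from h import *
go([.59,.16,.221],82)
E
```

```text
t: 0.6
eef_pos: [0.4144, 0.3948, 0.2169]
tcp_rot: [-0.891, 1.388, 0.895]
force: [0.8, 0.6, 0.6]
opening: 0.0547
t: 1.1
eef_pos: [0.562, 0.1943, 0.2147]
tcp_rot: [-0.891, 1.39, 0.896]
force: [-0.2, 0.5, -0.8]
opening: 0.015
pos [0.562  0.1943 0.2147] ang 65.8 F [-0.2  0.5 -0.8] op 0.015 | shift [ -6.5 -39.6 -19.9] turn -16.2
```

```bash
python3 -m creep '[[1,[-6,-40,-20],0],[1,[0,0,0],-8],[1,[0,0,0],-8],[1,[0,0,0],0]]';python3 - <<'E'
from h import *
from plant import bot
s=bot.sense();go([.612,.160,.2],82)
c=bot.camera("wrist");np.savez("w1.npz",eef=s["eef_pos"],rot=s["tcp_rot"],**c)
cv2.imwrite("pics/w1.png",c["frame"][:,:,::-1]);print(c["T_tool_cam"].round(3),c["intrinsics"])
E
```

```text
t: 1.5
eef_pos: [0.5951, 0.1452, 0.2184]
tcp_rot: [-1.099, 1.292, 1.099]
force: [0.6, -0.2, 0.8]
opening: 0.0004
pos [0.5951 0.1452 0.2184] ang 81.33 F [ 0.6 -0.2  0.8] op 0.0004 | shift [ 18.1 -14.7  17.4] turn -0.67
[[ 0.001 -0.253  0.968 -0.162]
 [-0.001 -0.968 -0.253  0.068]
 [ 1.    -0.001 -0.001 -0.   ]
 [ 0.     0.     0.     1.   ]] [[348.03588747   0.         279.44347826]
 [  0.         348.03588747 213.3162701 ]
 [  0.           0.           1.        ]]
```

View pics/w1.png

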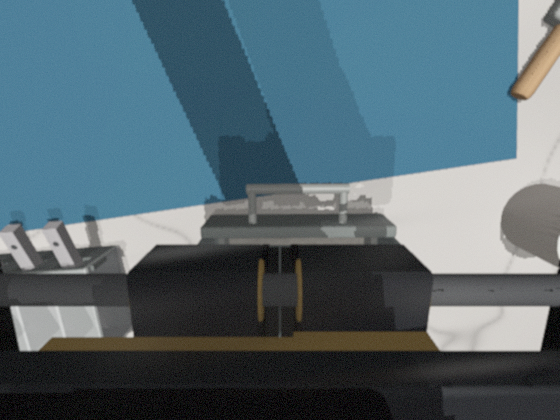

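```bash
cat >> h.py <<'E'
def wT(c):
    T=np.eye(4);T[:3,:3]=R.from_rotvec(c["rot"]).as_matrix();T[:3,3]=c["eef"];return T@c["T_tool_cam"]
def wpts(c):
    c=dict(c);c["extrinsics"]=wT(c);return pts(c)
E
python3 - <<'E'
from h import *
c=load("w1.npz");T=wT(c);P=wpts(c)
for u,v in [(247,188),(350,188)]: print("handle",ray(c,u,v,.048,T).round(4),P[v,u].round(4))
for u,v in [(203,226),(394,226),(206,213),(388,213)]: print("panel",ray(c,u,v,.06,T).round(4),P[v,u].round(4))
for v in range(182,240,3): print(v,P[v,300].round(4))
E
```

```text
handle [0.5816 0.113  0.048 ] [0.5814 0.1132 0.0495]
handle [0.5966 0.2116 0.048 ] [6.062e-01 2.195e-01 2.000e-04]
panel [0.6099 0.0661 0.06  ] [0.6106 0.0653 0.057 ]
panel [0.6371 0.2474 0.06  ] [0.6372 0.2475 0.0597]
panel [0.5977 0.0716 0.06  ] [ 6.105e-01  5.560e-02 -3.000e-04]
panel [0.6234 0.2427 0.06  ] [0.6407 0.2585 0.001 ]
182 [0.5909 0.1657 0.0025]
185 [0.5865 0.1642 0.0473]
188 [0.5889 0.1638 0.0506]
191 [0.5918 0.1634 0.0501]
194 [0.6045 0.1639 0.0007]
197 [0.6077 0.1634 0.0016]
200 [6.114e-01 1.630e-01 3.000e-04]
203 [ 6.149e-01  1.625e-01 -2.000e-04]
206 [ 6.184e-01  1.620e-01 -6.000e-04]
209 [ 0.6217  0.1615 -0.    ]
212 [ 0.6251  0.1611 -0.    ]
215 [0.6241 0.1604 0.0174]
218 [0.6242 0.1598 0.0292]
221 [0.6242 0.1593 0.0408]
224 [0.6242 0.1588 0.0515]
227 [0.6249 0.1584 0.0596]
230 [0.6277 0.1579 0.06  ]
233 [0.6309 0.1575 0.0595]
236 [0.6332 0.1571 0.0617]
239 [0.6528 0.1567 0.0122]
```

```bash
python3 -c "
from h import *
go([.609,.162,.218],81.5)"
```

```text
pos [0.5947 0.1458 0.2183] ang 81.21 F [-0.1  0.1  0.2] op 0.0005 | shift [ -0.  -11.6  18.2] turn -0.29
```

```bash
python3 -m creep '[[1,[0,-12,18],0],[1,[40,0,0],0],[1,[40,0,0],0],[1,[0,0,0],0]]'; python3 -c "
from h import *
go([.609,.162,.03],81.5)"
```

```text
t: 1.95
eef_pos: [0.6083, 0.1651, 0.1369]
tcp_rot: [-1.089, 1.294, 1.091]
force: [-1.1, -0.4, -1.4]
opening: 0.0003
pos [0.6083 0.1651 0.1369] ang 80.65 F [-1.1 -0.4 -1.4] op 0.0003 | shift [106.9  -2.1  -2.1] turn -0.85
```

```bash
python3 -m creep '[[1,[35,-1,0],-1],[1,[30,0,0],0],[1,[20,0,0],0],[1,[20,0,0],0],[1,[0,0,0],0]]'; python3 -c "
from h import *
go([.609,.162,.03],81.5)"
```

```text
t: 2.45
eef_pos: [0.611, 0.1695, 0.0367]
tcp_rot: [-1.098, 1.281, 1.098]
force: [-1.2, -0.5, -0.7]
opening: 0.0004
pos [0.611  0.1695 0.0367] ang 81.35 F [-1.2 -0.5 -0.7] op 0.0004 | shift [ 6.8  0.9 -7.7] turn -0.15
```

```bash
python3 -m creep '[[1,[7,0,-4],0],[1,[0,8,0],0],[1,[0,20,0],0],[1,[0,25,0],0],[1,[0,25,0],0]]'; python3 -m creep '[[1,[0,25,0],0],[1,[0,25,0],0],[1,[0,25,0],0]]'; python3 -c "
from h import *
go([.609,.162,.03],81.5)"
```

```text
t: 2.95
eef_pos: [0.5418, 0.1768, 0.0376]
tcp_rot: [-1.099, 1.265, 1.08]
force: [2.4, -0.8, -2.0]
opening: 0.0007
t: 3.25
eef_pos: [0.4702, 0.1884, 0.0412]
tcp_rot: [-1.1, 1.254, 1.07]
force: [2.7, -0.6, -1.7]
opening: 0.0007
pos [0.4702 0.1884 0.0412] ang 80.77 F [ 2.7 -0.6 -1.7] op 0.0007 | shift [  15.5 -140.9   -3.9] turn -0.73
```

```bash
python3 -m creep '[[1,[8,0,0],0],[1,[0,0,0],0]]'; python3 -c "
from h import *
from plant import bot
s=bot.sense();M=R.from_rotvec(s['tcp_rot']).as_matrix();print(M.round(3));print(s['joints'])
go([.609,.162,.03],81.5)"
```

```text
t: 3.45
eef_pos: [0.4685, 0.1901, 0.0355]
tcp_rot: [-1.1, 1.25, 1.072]
force: [0.0, 0.5, 0.0]
opening: 0.0004
[[ 0.033 -0.987  0.158]
 [ 0.006  0.159  0.987]
 [-0.999 -0.032  0.012]]
[-0.61192626  0.17241404  0.18045552  2.04231613 -0.02879374  0.8969361
  0.99473079]
pos [0.4685 0.1901 0.0355] ang 80.9 F [0.  0.5 0. ] op 0.0004 | shift [   9.9 -142.9   -5.6] turn -0.6
```

```bash
python3 -m creep '[[1,[2,15,0],0],[1,[1,15,0],0],[1,[0,10,0],0],[1,[0,5,0],0]]';python3 -m creep '[[1,[0,5,0],0],[1,[0,5,0],0]]'; python3 -c "
from h import *
go([.609,.162,.03],81.5)"
```

```text
t: 3.85
eef_pos: [0.4332, 0.1965, 0.0347]
tcp_rot: [-1.102, 1.237, 1.059]
force: [15.1, -2.9, -10.8]
opening: 0.0002
t: 4.05
eef_pos: [0.4334, 0.1965, 0.0359]
tcp_rot: [-1.108, 1.22, 1.044]
force: [14.7, -2.1, -10.0]
opening: 0.0005
pos [0.4334 0.1965 0.0359] ang 80.57 F [ 14.7  -2.1 -10. ] op 0.0005 | shift [  18.  -178.1   -5.4] turn -0.93
```

```bash
python3 -m creep '[[1,[0,-6,0],0],[1,[0,-5,0],0],[1,[-40,0,0],0],[1,[-40,0,0],0],[1,[-40,0,0],0]]'; python3 -m creep '[[1,[-40,0,0],0],[1,[-40,0,0],0],[1,[0,0,0],0]]';cat >> h.py <<'E'
def tilt():
    from plant import bot
    s=bot.sense();M=R.from_rotvec(s['tcp_rot']).as_matrix();print("toolx",M[:,0].round(3),"tilt deg",np.degrees(np.arccos(-M[2,0])).round(2),"joints",np.round(s['joints'],2))
E
python3 -c "
from h import *
go([.609,.162,.03],81.5);tilt()"
```

```text
t: 4.55
eef_pos: [0.43, 0.1914, 0.1525]
tcp_rot: [-1.106, 1.24, 1.052]
force: [0.5, 0.9, -0.2]
opening: 0.0006
t: 4.85
eef_pos: [0.4265, 0.1932, 0.2411]
tcp_rot: [-1.105, 1.233, 1.052]
force: [1.5, 0.2, -0.1]
opening: 0.0002
pos [0.4265 0.1932 0.2411] ang 80.56 F [ 1.5  0.2 -0.1] op 0.0002 | shift [ 221.  -173.2   -4.4] turn -0.94
toolx [ 0.057  0.007 -0.998] tilt deg 3.3 joints [-0.66 -0.13  0.15  1.9   0.04  1.31  0.88]
```

```bash
python3 -c "
from h import *
from plant import bot
go([.6067,-.0773,.2],86.2)
c=bot.camera('top'); cv2.imwrite('pics/top1.png',cv2.resize(c['frame'][100:260,150:400,::-1],None,fx=3,fy=3,interpolation=cv2.INTER_CUBIC)); np.savez('top1.npz',**c)"
```

```text
pos [0.4265 0.1932 0.2411] ang 80.56 F [ 1.5  0.2 -0.1] op 0.0002 | shift [  49.3 -219.7 -237.9] turn -5.64
```

View pics/top1.png

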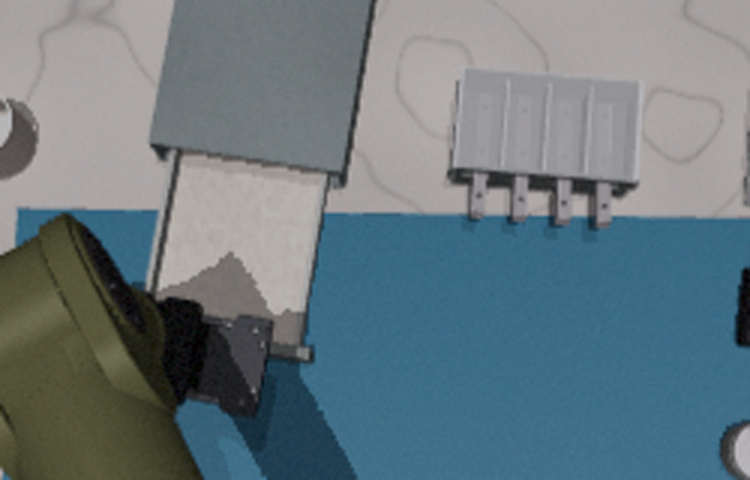

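```bash
python3 -m creep '[[0.655,[0,-31,-34],0],[0.655,[0,-31,-34],0],[0.655,[0,-31,-34],0],[0.655,[0,-31,-34],0],[0.655,[0,-31,-34],0]]'; python3 -m creep '[[0.655,[10,-31,-34],0],[0.655,[10,-31,-34],0],[0.655,[0,0,0],-5],[0.655,[0,0,0],0]]'; python3 - <<'E'
from h import *
from plant import bot
tilt()
s=bot.sense();go([.6067,-.0773,.15],86.2)
c=bot.camera("wrist");np.savez("w2.npz",eef=s["eef_pos"],rot=s["tcp_rot"],**c)
cv2.imwrite("pics/w2.png",c["frame"][:,:,::-1])
c=bot.camera('top'); cv2.imwrite('pics/top2.png',cv2.resize(c['frame'][100:260,150:400,::-1],None,fx=3,fy=3,interpolation=cv2.INTER_CUBIC)); np.savez('top2.npz',**c)
E
```

```text
t: 5.4
eef_pos: [0.5491, 0.0032, 0.2375]
tcp_rot: [-1.113, 1.236, 1.076]
force: [0.5, 0.3, -0.5]
opening: 0.0281
t: 5.8
eef_pos: [0.6016, -0.0836, 0.2103]
tcp_rot: [-1.172, 1.214, 1.14]
force: [0.3, -0.1, 0.4]
opening: 0.03
toolx [ 0.031  0.003 -1.   ] tilt deg 1.77 joints [-0.33  0.22  0.5   1.63 -0.12  1.29  1.69]
pos [ 0.6016 -0.0836  0.2103] ang 86.22 F [ 0.3 -0.1  0.4] op 0.03 | shift [60.5 -2.8  6.3] turn 0.02
```

View pics/w2.png

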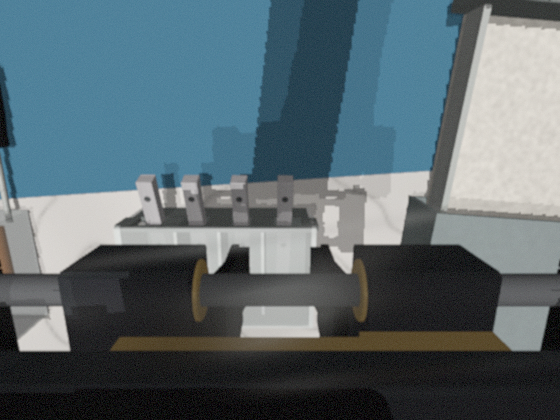

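View pics/top2.png

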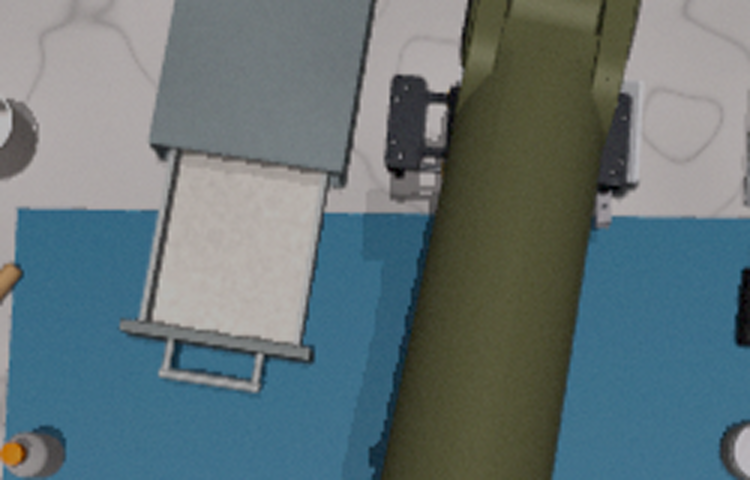

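```bash
python3 - <<'E'
from h import *
c=load("w2.npz");T=wT(c);P=wpts(c)
ux=np.array([.99781,-.0662]);uy=np.array([.0662,.99781])
for u in (150,192,239,286):
    for v in (176,180,190,205): print(u,v,P[v,u].round(4),(P[v,u,:2]@ux).round(4),(P[v,u,:2]@uy).round(4))
t=load("top2.npz");Q=pts(t)
def f(x,y):return 150+x/3,100+y/3
for n,(x,y),z in [("panel top in L",(141,322),.06),("panel top in R",(303,346),.06),("panel out L",(121,331),.06),("panel out R",(310,359),.06),("floor FL",(152,325),.012),("floor FR",(299,343),.012),("handle L",(161,373),.05),("handle R",(260,388),.05),("lwall top back",(172,155),.042),("lwall top front",(147,322),.042)]:
    u,v=f(x,y);print(n,ray(t,u,v,z).round(4),Q[round(v),round(u)].round(4))
# panel points by depth in top
m=(abs(Q[...,2]-.06)<.004)&(Q[...,0]>.42)&(Q[...,0]<.5)&(Q[...,1]>.05)&(Q[...,1]<.3)
print(m.sum(),cv2.boxPoints(cv2.minAreaRect(Q[m][:,:2].astype(np.float32))).round(4).tolist())
m=(abs(Q[...,2]-.012)<.003)&(Q[...,0]>.42)&(Q[...,0]<.64)&(Q[...,1]>.05)&(Q[...,1]<.27)
print(m.sum(),cv2.boxPoints(cv2.minAreaRect(Q[m][:,:2].astype(np.float32))).round(4).tolist())
m=(abs(Q[...,2]-.042)<.004)&(Q[...,0]>.47)&(Q[...,0]<.62)&(Q[...,1]>.05)&(Q[...,1]<.28)
q=Q[m][:,:2]; l=q[q[:,1]>.17];r=q[q[:,1]<.16]
for k in(l,r): print(len(k),cv2.boxPoints(cv2.minAreaRect(k.astype(np.float32))).round(4).tolist())
E
```

```text
150 176 [ 0.5771 -0.1995  0.0572] 0.589 -0.1609
150 180 [ 0.5792 -0.1967  0.0663] 0.591 -0.1579
150 190 [ 0.5881 -0.1981  0.0667] 0.5999 -0.1587
150 205 [ 0.6033 -0.2029  0.0604] 0.6154 -0.1625
192 176 [ 0.5796 -0.1614  0.0577] 0.589 -0.1227
192 180 [ 0.5819 -0.1599  0.0652] 0.5912 -0.121
192 190 [ 0.5908 -0.161   0.0658] 0.6002 -0.1215
192 205 [ 0.6061 -0.1646  0.0596] 0.6157 -0.1241
239 176 [ 0.5824 -0.1188  0.0581] 0.589 -0.08
239 180 [ 0.5848 -0.1183  0.0649] 0.5914 -0.0793
239 190 [ 0.5936 -0.1191  0.0661] 0.6002 -0.0795
239 205 [ 0.6088 -0.1212  0.0608] 0.6155 -0.0806
286 176 [ 0.5857 -0.0763  0.0559] 0.5895 -0.0373
286 180 [ 0.5878 -0.0766  0.0642] 0.5916 -0.0375
286 190 [ 0.5964 -0.0772  0.0662] 0.6003 -0.0375
286 205 [ 0.6117 -0.078   0.0608] 0.6156 -0.0373
panel top in L [0.4737 0.2537 0.06  ] [0.4743 0.2532 0.0627]
panel top in R [0.4521 0.0938 0.06  ] [0.4588 0.098  0.0065]
panel out L [0.4645 0.273  0.06  ] [0.4722 0.2873 0.0021]
panel out R [0.4394 0.0866 0.06  ] [0.4402 0.089  0.0408]
floor FL [0.4767 0.2525 0.012 ] [0.4718 0.2418 0.0602]
floor FR [0.4602 0.1017 0.012 
[... 264 characters left out ...]
 [[0.439300000667572, 0.08860000222921371], [0.4514999985694885, 0.0868000015616417], [0.47780001163482666, 0.273499995470047], [0.4657000005245209, 0.2752000093460083]]
2054 [[0.4251999855041504, 0.0632999986410141], [0.6255999803543091, 0.024399999529123306], [0.6657000184059143, 0.23070000112056732], [0.4652000069618225, 0.26969999074935913]]
94 [[0.47679999470710754, 0.25369998812675476], [0.6177999973297119, 0.2337000072002411], [0.6189000010490417, 0.24130000174045563], [0.4778999984264374, 0.2614000141620636]]
96 [[0.46939998865127563, 0.09839999675750732], [0.6169000267982483, 0.07760000228881836], [0.6177999973297119, 0.08399999886751175], [0.47029998898506165, 0.10480000078678131]]
```

```bash
python3 -m creep '[[0.655,[40,-2,6],0],[0.655,[40,0,0],0],[0.655,[0,0,0],0]]'; python3 -c "
from h import *
go([.6067,-.0776,.035],86.2);tilt()"
```

```text
t: 6.2
eef_pos: [0.6066, -0.0724, 0.1306]
tcp_rot: [-1.171, 1.209, 1.138]
force: [-0.6, 0.1, -0.9]
opening: 0.0299
pos [ 0.6066 -0.0724  0.1306] ang 86.19 F [-0.6  0.1 -0.9] op 0.0299 | shift [95.5  2.8 -6. ] turn -0.01
toolx [ 0.035  0.006 -0.999] tilt deg 2.02 joints [-0.32  0.29  0.48  1.72 -0.16  1.14  1.7 ]
```

```bash
python3 -m creep '[[0.655,[35,2,-8],0],[0.655,[15,0,0],0],[0.655,[0,0,0],0]]'; python3 -c "
from h import *
go([.6067,-.0776,.035],86.2);tilt()"
```

```text
t: 6.5
eef_pos: [0.608, -0.0758, 0.084]
tcp_rot: [-1.173, 1.202, 1.138]
force: [-0.0, 0.9, 1.8]
opening: 0.0307
pos [ 0.608  -0.0758  0.084 ] ang 86.35 F [-0.   0.9  1.8] op 0.0307 | shift [48.8  3.1 -2.4] turn 0.15
toolx [ 0.04   0.009 -0.999] tilt deg 2.33 joints [-0.3   0.34  0.47  1.76 -0.19  1.05  1.74]
```

```bash
python3 -m creep '[[0.655,[20,1,-3],0],[0.655,[15,1,-1],0],[0.655,[14,1,-1],0],[0.655,[0,0,0],0]]'; python3 -c "
from h import *
go([.6067,-.0776,.035],86.2);tilt()"
```

```text
t: 6.9
eef_pos: [0.6119, -0.0779, 0.0405]
tcp_rot: [-1.177, 1.192, 1.133]
force: [-0.4, -0.4, -0.4]
opening: 0.0301
pos [ 0.6119 -0.0779  0.0405] ang 86.47 F [-0.4 -0.4 -0.4] op 0.0301 | shift [ 5.2  5.5 -0.1] turn 0.27
toolx [ 0.05   0.011 -0.999] tilt deg 2.94 joints [-0.28  0.39  0.45  1.79 -0.23  0.96  1.77]
```

```bash
python3 -m creep '[[0.655,[5,6,0],0],[0.655,[0,1,0],0],[1,[0,0,0],0],[1,[0,0,0],0],[1,[0,0,0],0]]' 25; python3 -c "
from h import *
go([.6067,-.0776,.035],86.2);tilt()"
```

```text
t: 7.4
eef_pos: [0.6065, -0.0772, 0.0376]
tcp_rot: [-1.179, 1.189, 1.131]
force: [0.3, -0.3, 0.1]
opening: 0.0139
pos [ 0.6065 -0.0772  0.0376] ang 86.47 F [ 0.3 -0.3  0.1] op 0.0139 | shift [ 2.6 -0.1 -0.4] turn 0.27
toolx [ 0.054  0.012 -0.998] tilt deg 3.17 joints [-0.29  0.38  0.45  1.81 -0.23  0.94  1.77]
```

```bash
python3 -m creep '[[1,[-6,15,0],0],[1,[-7,18,0],0],[1,[0,0,0],0]]'; python3 -c "
from h import *
p=np.array([.6065,-.0772,.0376]);d=np.array([-.99781*.9397,.0662*.9397,.342])
from plant import bot
q=np.array(bot.sense()['eef_pos']);L=(q-p)@d;print('L',L,'off',(q-p-L*d).round(4))
go(p+d*.11,86.2);tilt()"
```

```text
t: 7.7
eef_pos: [0.5733, -0.0755, 0.0497]
tcp_rot: [-1.18, 1.188, 1.129]
force: [0.5, -0.3, 0.0]
opening: 0.0137
L 0.03535739890702758 off [-0.     -0.0005 -0.    ]
pos [ 0.5733 -0.0755  0.0497] ang 86.47 F [ 0.5 -0.3  0. ] op 0.0137 | shift [-29.4  68.6   1.2] turn 0.27
toolx [ 0.056  0.011 -0.998] tilt deg 3.28 joints [-0.31  0.3   0.47  1.89 -0.19  0.94  1.75]
```

Perfectly along the axis, no force. Continue out and up.

```bash
python3 -m creep '[[1,[-8,18,0],0],[1,[-8,18,0],0],[1,[-8,18,0],0],[1,[-8,18,0],0],[1,[-15,0,0],0]]'; python3 -m creep '[[1,[-30,0,0],0],[1,[-35,0,0],0],[1,[-20,0,0],0],[1,[0,0,0],0]]'; python3 - <<'E'
from h import *
from plant import bot
s=bot.sense();go([.6067,-.0776,.035],82);tilt()
c=bot.camera("wrist");np.savez("w3.npz",eef=s["eef_pos"],rot=s["tcp_rot"],**c)
cv2.imwrite("pics/w3.png",c["frame"][:,:,::-1])
E
```

```text
t: 8.2
eef_pos: [0.4975, -0.0713, 0.0917]
tcp_rot: [-1.18, 1.19, 1.13]
force: [0.9, -0.4, -0.3]
opening: 0.0136
t: 8.6
eef_pos: [0.4947, -0.0723, 0.1812]
tcp_rot: [-1.181, 1.187, 1.127]
force: [0.0, 0.1, -1.1]
opening: 0.0142
pos [ 0.4947 -0.0723  0.1812] ang 86.46 F [ 0.   0.1 -1.1] op 0.0142 | shift [ 152.3 -103.6   -0.4] turn 4.46
toolx [ 0.058  0.01  -0.998] tilt deg 3.35 joints [-0.38 -0.03  0.48  1.93 -0.    1.18  1.61]
```

View pics/w3.png

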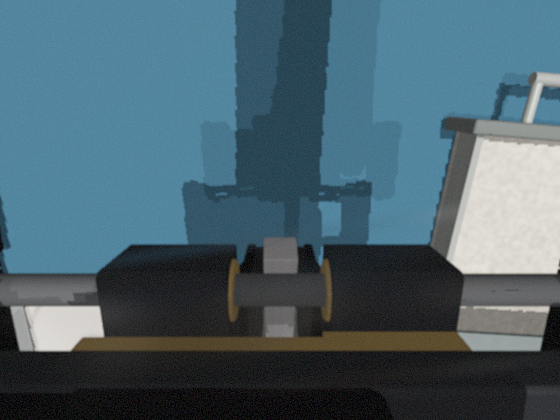

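```bash
python3 -m creep '[[1,[0,0,42],0],[1,[0,0,42],0],[1,[0,0,42],0],[1,[0,0,42],0],[1,[0,0,42],0]]'; python3 -m creep '[[1,[0,0,40],0],[1,[0,0,30],4],[1,[0,0,0],0]]'; cat >> h.py <<'E'
a=np.radians(-8.05)
EX=np.array([np.cos(a),np.sin(a)]);EY=np.array([-np.sin(a),np.cos(a)])
def dr(x,y,z=None,ang=81.95):
    from plant import bot
    s=bot.sense();p=np.array(s["eef_pos"]);print("drawer-frame TCP",(p[:2]@EX).round(4),(p[:2]@EY).round(4))
    w=EX*x+EY*y; go([w[0],w[1],z],ang,s)
E
python3 -c "
from h import *
dr(.468,.2887,.15);tilt()"
```

```text
t: 9.15
eef_pos: [0.5069, 0.1354, 0.1742]
tcp_rot: [-1.168, 1.205, 1.12]
force: [0.9, -0.2, -0.8]
opening: 0.0139
t: 9.45
eef_pos: [0.5088, 0.2155, 0.1676]
tcp_rot: [-1.118, 1.238, 1.081]
force: [-0.2, -0.8, -1.1]
opening: 0.0135
drawer-frame TCP 0.4737 0.2846
pos [0.5088 0.2155 0.1676] ang 81.94 F [-0.2 -0.8 -1.1] op 0.0135 | shift [17.4  6.3  3.9] turn -0.01
toolx [ 0.039  0.005 -0.999] tilt deg 2.26 joints [-0.66  0.12  0.21  1.81 -0.01  1.18  0.99]
```

```bash
python3 -m creep '[[1,[35,6,4],0],[1,[35,1,0],0],[1,[30,1,0],0],[1,[0,0,0],0]]';python3 -c "
from h import *
dr(.468,.2887,.045);tilt()"
```

```text
t: 9.85
eef_pos: [0.5031, 0.2199, 0.058]
tcp_rot: [-1.121, 1.245, 1.085]
force: [-1.1, -0.3, -1.0]
opening: 0.014
drawer-frame TCP 0.4674 0.2882
pos [0.5031 0.2199 0.058 ] ang 82.13 F [-1.1 -0.3 -1. ] op 0.014 | shift [13.1 -0.2  0.4] turn 0.18
toolx [ 0.033  0.001 -0.999] tilt deg 1.88 joints [-0.65  0.23  0.21  1.92 -0.04  0.97  1.  ]
```

```bash
python3 -m creep '[[1,[13,0,0],0],[1,[4,0,0],0],[1,[0,0,0],0]]' 4;python3 -m creep '[[1,[8,1,0],0],[1,[8,1,0],0],[1,[0,0,0],0]]' 3;python3 -c "
from h import *
dr(.468,.2887,.018);tilt()"
```

```text
t: 10.15
eef_pos: [0.5047, 0.2188, 0.0403]
tcp_rot: [-1.12, 1.246, 1.084]
force: [-0.4, 0.4, 0.0]
opening: 0.0139
t: 10.45
eef_pos: [0.5052, 0.2198, 0.0257]
tcp_rot: [-1.12, 1.241, 1.082]
force: [0.0, -0.3, -0.8]
opening: 0.0139
drawer-frame TCP 0.4695 0.2883
pos [0.5052 0.2198 0.0257] ang 82.03 F [ 0.  -0.3 -0.8] op 0.0139 | shift [7.7 1.8 0.3] turn 0.08
toolx [ 0.037  0.003 -0.999] tilt deg 2.15 joints [-0.65  0.27  0.2   1.95 -0.05  0.9   1.01]
```

```bash
python3 -m creep '[[1,[7,2,0],0],[1,[3,0,0],0],[0.78,[0,0,0],0],[0.75,[0,0,0],0],[0.75,[0,0,0],0]]' 3;python3 -c "
from h import *
dr(.468,.2887,.018);tilt()
from plant import bot
s=bot.sense()
c=bot.camera('wrist');np.savez('w4.npz',eef=s['eef_pos'],rot=s['tcp_rot'],**c)
cv2.imwrite('pics/w4.png',c['frame'][:,:,::-1])"
```

```text
t: 10.95
eef_pos: [0.5044, 0.2205, 0.0157]
tcp_rot: [-1.12, 1.238, 1.081]
force: [0.8, -0.3, -0.7]
opening: 0.0208
drawer-frame TCP 0.4685 0.289
pos [0.5044 0.2205 0.0157] ang 82.04 F [ 0.8 -0.3 -0.7] op 0.0208 | shift [-2.4  0.4 -0.3] turn 0.09
toolx [ 0.039  0.004 -0.999] tilt deg 2.26 joints [-0.65  0.28  0.2   1.95 -0.05  0.87  1.01]
```

View pics/w4.png

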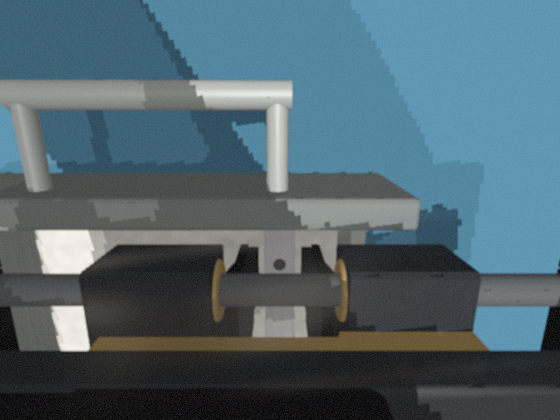

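```bash
python3 -m creep '[[1,[0,0,0],0],[1,[0,0,0],0],[1,[0,4,0],0],[1,[0,4,0],0]]' 6;python3 -m creep '[[1,[0,3,0],0],[1,[0,3,0],0]]';python3 -c "
from h import *
dr(.468,.2887,.018);tilt()"
```

```text
t: 11.4
eef_pos: [0.4973, 0.2217, 0.016]
tcp_rot: [-1.12, 1.237, 1.08]
force: [0.7, 1.1, 0.8]
opening: 0.0145
t: 11.6
eef_pos: [0.4913, 0.2226, 0.0161]
tcp_rot: [-1.12, 1.235, 1.079]
force: [1.7, -1.0, -1.4]
opening: 0.0141
drawer-frame TCP 0.4553 0.2892
pos [0.4913 0.2226 0.0161] ang 82.0 F [ 1.7 -1.  -1.4] op 0.0141 | shift [ -1.4 -12.8  -0.5] turn 0.05
toolx [ 0.043  0.005 -0.999] tilt deg 2.46 joints [-0.66  0.26  0.2   1.98 -0.05  0.86  0.99]
```

```bash
python3 -m creep '[[1,[0,2,0],0],[1,[0,2,0],0]]';python3 -c "
from h import *
from plant import bot
dr(.468,.2887,.018);tilt()
s=bot.sense()
c=bot.camera('wrist');np.savez('w5.npz',eef=s['eef_pos'],rot=s['tcp_rot'],**c)
cv2.imwrite('pics/w5.png',c['frame'][:,:,::-1])
"
```

```text
t: 11.8
eef_pos: [0.4901, 0.2228, 0.0165]
tcp_rot: [-1.122, 1.23, 1.075]
force: [7.3, -0.1, -4.2]
opening: 0.0139
drawer-frame TCP 0.454 0.2892
pos [0.4901 0.2228 0.0165] ang 82.0 F [ 7.3 -0.1 -4.2] op 0.0139 | shift [ -0.9 -14.   -0.5] turn 0.05
toolx [ 0.049  0.005 -0.999] tilt deg 2.84 joints [-0.67  0.25  0.2   1.99 -0.04  0.86  0.98]
```

View pics/w5.png

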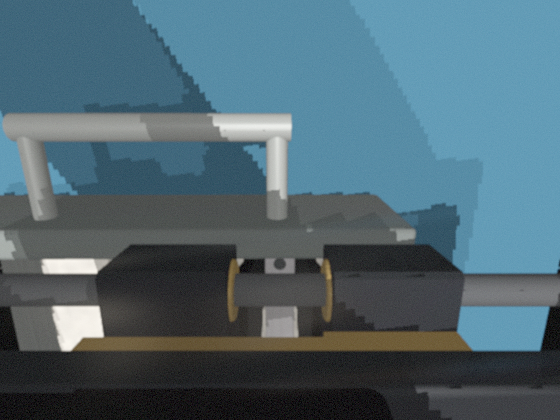

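```bash
python3 -m creep '[[0.75,[0,0,0],0],[0.75,[0,0,0],0],[0.75,[-20,0,0],0],[0.75,[-25,-5,0],0],[1,[0,-20,-10],0]]' 6;python3 -m creep '[[1,[0,-30,-25],0],[1,[0,0,0],0]]';python3 -c "
from h import *
dr(.512,.255,.018);tilt()"
```

```text
t: 12.35
eef_pos: [0.505, 0.2114, 0.0618]
tcp_rot: [-1.123, 1.236, 1.085]
force: [0.6, 0.7, 0.5]
opening: 0.0184
t: 12.55
eef_pos: [0.5332, 0.1811, 0.0639]
tcp_rot: [-1.123, 1.235, 1.084]
force: [-0.6, -0.4, -0.4]
opening: 0.0056
drawer-frame TCP 0.5026 0.254
pos [0.5332 0.1811 0.0639] ang 82.29 F [-0.6 -0.4 -0.4] op 0.0056 | shift [46.3 -7.6  0.5] turn 0.34
toolx [ 0.04   0.005 -0.999] tilt deg 2.32 joints [-0.59  0.24  0.24  1.89 -0.06  0.97  1.1 ]
```

```bash
python3 -m creep '[[1,[25,-4,0],0],[1,[20,1,0],0],[1,[0,0,0],0]]';python3 -c "
from h import *
dr(.507,.2897,.017);tilt()"
```

```text
t: 12.85
eef_pos: [0.5375, 0.1811, 0.0184]
tcp_rot: [-1.12, 1.237, 1.084]
force: [0.5, -0.1, -0.2]
opening: 0.0004
drawer-frame TCP 0.5069 0.2546
pos [0.5375 0.1811 0.0184] ang 82.17 F [ 0.5 -0.1 -0.2] op 0.0004 | shift [ 1.8 -0.2 35.1] turn 0.22
toolx [ 0.039  0.006 -0.999] tilt deg 2.25 joints [-0.58  0.31  0.23  1.91 -0.08  0.89  1.12]
```

```bash
python3 -m creep '[[1,[1,0,8],0],[1,[0,0,8],0],[1,[0,0,8],0],[1,[0,0,6],0]]';python3 -c "
from h import *
dr(.507,.2897,.017);tilt()";python3 -m creep '[[1,[0,0,4],0],[1,[0,0,3],0]]';python3 -c "
from h import *
dr(.507,.2897,.017);tilt()"
```

```text
t: 13.25
eef_pos: [0.5419, 0.214, 0.0199]
tcp_rot: [-1.119, 1.235, 1.085]
force: [1.1, -0.3, 0.3]
opening: 0.0003
drawer-frame TCP 0.5065 0.2878
pos [0.5419 0.214  0.0199] ang 82.18 F [ 1.1 -0.3  0.3] op 0.0003 | shift [ 2.9 -0.4  1.9] turn 0.23
toolx [ 0.039  0.007 -0.999] tilt deg 2.29 joints [-0.62  0.34  0.22  1.88 -0.08  0.9   1.07]
t: 13.45
eef_pos: [0.5427, 0.2208, 0.0204]
tcp_rot: [-1.122, 1.237, 1.085]
force: [-0.9, -9.5, -1.5]
opening: 0.0005
drawer-frame TCP 0.5065 0.2946
pos [0.5427 0.2208 0.0204] ang 82.27 F [-0.9 -9.5 -1.5] op 0.0005 | shift [ 3.3 -0.4 -4.9] turn 0.32
toolx [ 0.039  0.004 -0.999] tilt deg 2.24 joints [-0.63  0.34  0.22  1.87 -0.08  0.9   1.06]
```

```bash
python3 -m creep '[[1,[0,0,-8],0],[1,[-30,0,-5],0],[1,[-45,0,-5],0],[0.655,[-45,0,-20],0],[0.655,[-20,0,-30],0]]';python3 -m creep '[[0.655,[0,0,-40],0],[0.655,[0,0,-40],0],[0.655,[0,0,-40],0],[0.655,[0,0,-40],0],[0.655,[0,0,-30],0]]';python3 - <<'E'
from h import *
from plant import bot
go([.6042,-.1195,.15],86.2);tilt()
c=bot.camera('top'); cv2.imwrite('pics/top3.png',cv2.resize(c['frame'][130:240,170:350,::-1],None,fx=4.4,fy=4.4,interpolation=cv2.INTER_CUBIC)); np.savez('top3.npz',**c)
E
```

```text
t: 13.95
eef_pos: [0.5249, 0.1542, 0.1603]
tcp_rot: [-1.125, 1.24, 1.094]
force: [1.3, -1.1, 0.4]
opening: 0.0098
t: 14.45
eef_pos: [0.503, -0.0395, 0.1657]
tcp_rot: [-1.126, 1.22, 1.089]
force: [1.5, -0.2, 0.6]
opening: 0.0296
pos [ 0.503  -0.0395  0.1657] ang 82.75 F [ 1.5 -0.2  0.6] op 0.0296 | shift [  19.5 -109.8  -66.9] turn -3.45
toolx [ 0.048  0.013 -0.999] tilt deg 2.85 joints [-0.39  0.    0.43  1.93 -0.02  1.16  1.49]
```

View pics/top3.png

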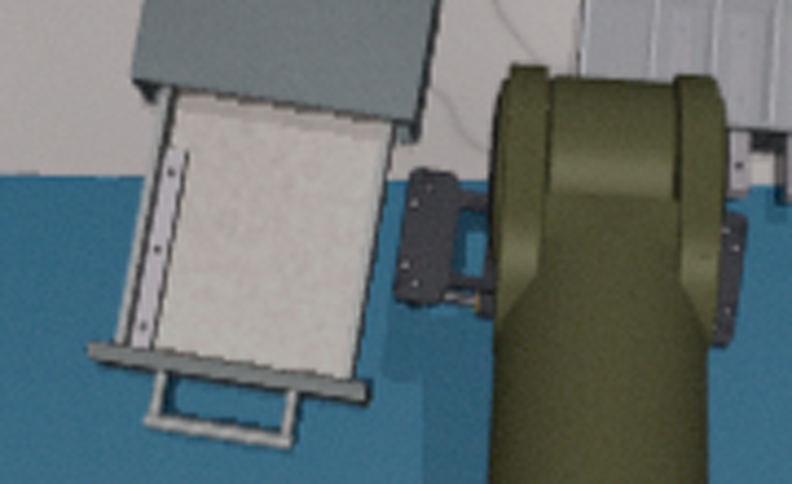

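```bash
python3 -m creep '[[0.655,[0,-37,-22],0],[0.655,[8,-37,-22],0],[0.655,[8,-36,-22],0],[0.655,[0,0,0],-3.5],[0.655,[0,0,0],0]]';python3 -c "
from h import *
go([.6042,-.1195,.1],86.2);tilt()
"
```

```text
t: 15.0
eef_pos: [0.6052, -0.1306, 0.153]
tcp_rot: [-1.165, 1.195, 1.125]
force: [0.4, 0.8, 0.4]
opening: 0.0296
pos [ 0.6052 -0.1306  0.153 ] ang 85.7 F [0.4 0.8 0.4] op 0.0296 | shift [53.   4.4 10.1] turn -0.5
toolx [ 0.051  0.014 -0.999] tilt deg 3.01 joints [-0.24  0.28  0.51  1.68 -0.18  1.17  1.81]
```

```bash
python3 -m creep '[[0.655,[25,4,10],-0.5],[0.655,[30,2,-1],0],[0.655,[0,0,0],0]]';python3 -c "
from h import *
go([.6042,-.1195,.035],86.2);tilt()
"
```

```text
t: 15.3
eef_pos: [0.6031, -0.1195, 0.0982]
tcp_rot: [-1.169, 1.189, 1.126]
force: [-0.6, -0.2, 0.5]
opening: 0.0299
pos [ 0.6031 -0.1195  0.0982] ang 85.96 F [-0.6 -0.2  0.5] op 0.0299 | shift [63.2  2.3 -1.1] turn -0.24
toolx [ 0.055  0.016 -0.998] tilt deg 3.26 joints [-0.25  0.32  0.49  1.75 -0.2   1.06  1.82]
```

```bash
python3 -m creep '[[0.655,[25,2,-2],0],[0.655,[20,2,-1],0],[0.655,[16,2,-1],0],[0.655,[0,0,0],0]]';python3 -c "
from h import *
go([.6042,-.1195,.037],86.2);tilt()
"
```

```text
t: 15.7
eef_pos: [0.6028, -0.1197, 0.0413]
tcp_rot: [-1.17, 1.181, 1.121]
force: [-0.6, 0.9, -0.4]
opening: 0.0301
pos [ 0.6028 -0.1197  0.0413] ang 85.91 F [-0.6  0.9 -0.4] op 0.0301 | shift [ 4.4 -1.1  0.2] turn -0.29
toolx [ 0.063  0.019 -0.998] tilt deg 3.76 joints [-0.22  0.38  0.47  1.81 -0.25  0.95  1.85]
```

```bash
python3 -m creep '[[0.655,[4,-1,0],0],[1,[0,0,0],0],[1,[0,0,0],0],[1,[0,0,0],0],[1,[0,0,0],0]]' 25;python3 -m creep '[[1,[-7,16,0],0],[1,[-8,18,0],0],[1,[-8,18,0],0],[1,[-8,18,0],0],[1,[-8,18,0],0]]';python3 -m creep '[[1,[-8,18,0],0],[1,[-8,18,0],0],[1,[-30,0,20],0],[1,[-30,0,40],0],[1,[-20,0,42],0]]';python3 -c "
from h import *
dr(.468,.2747,.15);tilt()
"
```

```text
t: 16.2
eef_pos: [0.6074, -0.1197, 0.042]
tcp_rot: [-1.173, 1.176, 1.116]
force: [-0.1, -0.1, -0.8]
opening: 0.0138
t: 16.7
eef_pos: [0.5161, -0.1141, 0.0757]
tcp_rot: [-1.175, 1.176, 1.115]
force: [0.7, 0.9, 0.5]
opening: 0.0137
t: 17.2
eef_pos: [0.4743, -0.016, 0.1726]
tcp_rot: [-1.162, 1.187, 1.107]
force: [1.5, 0.0, -0.5]
opening: 0.0138
drawer-frame TCP 0.4718 0.0506
pos [ 0.4743 -0.016   0.1726] ang 85.05 F [ 1.5  0.  -0.5] op 0.0138 | shift [ 28.   -6.5 223.4] turn 3.1
toolx [ 0.066  0.016 -0.998] tilt deg 3.9 joints [-0.42 -0.09  0.39  2.    0.02  1.16  1.45]
```

```bash
python3 -m creep '[[1,[0,0,42],0],[1,[0,0,42],0],[1,[0,0,42],0],[1,[0,0,42],0],[1,[5,0,42],0]]';python3 -m creep '[[1,[10,0,12],3],[1,[0,0,0],0]]';python3 -c "
from h import *
dr(.472,.2747,.06);tilt()
"
```

```text
t: 17.7
eef_pos: [0.4961, 0.2008, 0.181]
tcp_rot: [-1.16, 1.174, 1.097]
force: [0.9, 0.5, -0.4]
opening: 0.0136
t: 17.9
eef_pos: [0.4964, 0.221, 0.171]
tcp_rot: [-1.123, 1.191, 1.068]
force: [-0.6, -0.1, 0.0]
opening: 0.0141
drawer-frame TCP 0.4606 0.2884
pos [0.4964 0.221  0.171 ] ang 82.33 F [-0.6 -0.1  0. ] op 0.0141 | shift [111.   -2.9 -17.7] turn 0.38
toolx [ 0.079  0.025 -0.997] tilt deg 4.78 joints [-0.63  0.06  0.16  1.86  0.    1.13  0.96]
```

```bash
python3 -m creep '[[1,[35,-3,-14],0],[1,[35,0,-4],0],[1,[35,0,-1],0],[1,[0,0,0],0]]';python3 -c "
from h import *
dr(.472,.2747,.045);tilt()
"
```

```text
t: 18.3
eef_pos: [0.5077, 0.201, 0.0666]
tcp_rot: [-1.127, 1.186, 1.067]
force: [-0.4, -0.2, -0.8]
opening: 0.0137
drawer-frame TCP 0.4745 0.2701
pos [0.5077 0.201  0.0666] ang 82.47 F [-0.4 -0.2 -0.8] op 0.0137 | shift [21.4  4.2  3.8] turn 0.52
toolx [ 0.084  0.026 -0.996] tilt deg 5.05 joints [-0.6   0.17  0.18  1.97 -0.02  0.91  1.03]
```

```bash
python3 -m creep '[[1,[12,4,4],0.5],[1,[10,1,0],0],[1,[8,1,0],0],[1,[8,1,0],0],[1,[8,1,0],0]]' 4;python3 -c "
from h import *
dr(.472,.2747,.016);tilt()
"
```

```text
t: 18.8
eef_pos: [0.5086, 0.2082, 0.0243]
tcp_rot: [-1.119, 1.18, 1.055]
force: [0.5, 0.2, -0.4]
opening: 0.0137
drawer-frame TCP 0.4744 0.2774
pos [0.5086 0.2082 0.0243] ang 81.89 F [ 0.5  0.2 -0.4] op 0.0137 | shift [ 7.9  3.1 -3.1] turn -0.06
toolx [ 0.094  0.031 -0.995] tilt deg 5.65 joints [-0.6   0.23  0.17  2.   -0.04  0.81  1.01]
```

```bash
python3 -m creep '[[1,[6,2,-4],0],[1,[2,0,0],0],[0.76,[0,0,0],0],[0.76,[0,0,0],0],[0.76,[0,0,0],0]]' 3;python3 -c "
from h import *
dr(.472,.2747,.016);tilt()
from plant import bot
s=bot.sense()
c=bot.camera('wrist');np.savez('w6.npz',eef=s['eef_pos'],rot=s['tcp_rot'],**c)
cv2.imwrite('pics/w6.png',c['frame'][:,:,::-1])"
```

```text
t: 19.3
eef_pos: [0.5069, 0.2048, 0.0151]
tcp_rot: [-1.119, 1.179, 1.055]
force: [-0.1, -0.4, -0.8]
opening: 0.0203
drawer-frame TCP 0.4732 0.2737
pos [0.5069 0.2048 0.0151] ang 81.92 F [-0.1 -0.4 -0.8] op 0.0203 | shift [-1.   1.2  1. ] turn -0.03
toolx [ 0.094  0.031 -0.995] tilt deg 5.67 joints [-0.59  0.24  0.17  2.02 -0.04  0.79  1.02]
```

View pics/w6.png

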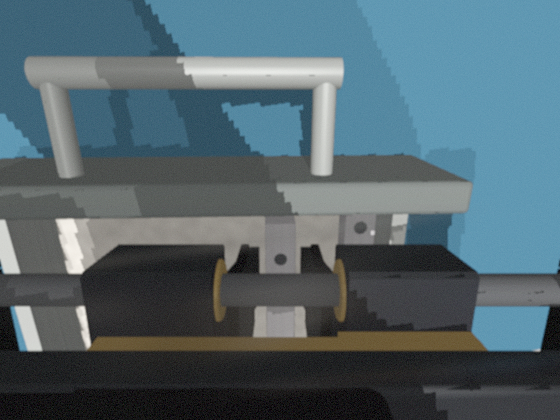

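```bash
python3 -m creep '[[1,[0,0,0],0],[1,[0,0,0],0],[1,[0,4,0],0],[1,[0,4,0],0],[1,[0,2,0],0]]' 6;python3 -c "
from h import *
dr(.472,.2747,.016);tilt()";python3 -m creep '[[1,[0,2,0],0],[1,[0,2,0],0]]';python3 -c "
from h import *
dr(.472,.2747,.016);tilt()"
```

```text
t: 19.85
eef_pos: [0.4983, 0.2066, 0.0156]
tcp_rot: [-1.119, 1.176, 1.053]
force: [0.5, -0.1, -0.4]
opening: 0.014
drawer-frame TCP 0.4645 0.2744
pos [0.4983 0.2066 0.0156] ang 81.9 F [ 0.5 -0.1 -0.4] op 0.014 | shift [ 0.3 -7.6  0.4] turn -0.05
toolx [ 0.098  0.032 -0.995] tilt deg 5.89 joints [-0.6   0.22  0.17  2.04 -0.03  0.79  1.01]
t: 20.05
eef_pos: [0.4943, 0.2074, 0.0156]
tcp_rot: [-1.12, 1.175, 1.053]
force: [1.8, 0.4, 1.4]
opening: 0.0143
drawer-frame TCP 0.4604 0.2746
pos [0.4943 0.2074 0.0156] ang 81.92 F [1.8 0.4 1.4] op 0.0143 | shift [  0.7 -11.6   0.1] turn -0.03
toolx [ 0.099  0.032 -0.995] tilt deg 5.95 joints [-0.61  0.21  0.16  2.05 -0.03  0.78  1.  ]
```

```bash
python3 -m creep '[[1,[0,2,0],0],[1,[0,2,0],0],[1,[0,1,0],0]]';python3 -c "
from h import *
dr(.472,.2747,.016);tilt()"
```

```text
t: 20.35
eef_pos: [0.4919, 0.2079, 0.0159]
tcp_rot: [-1.121, 1.169, 1.049]
force: [4.4, -0.3, -2.5]
opening: 0.0138
drawer-frame TCP 0.4579 0.2748
pos [0.4919 0.2079 0.0159] ang 81.91 F [ 4.4 -0.3 -2.5] op 0.0138 | shift [  1.3 -14.   -0. ] turn -0.04
toolx [ 0.105  0.033 -0.994] tilt deg 6.3 joints [-0.61  0.21  0.16  2.06 -0.02  0.77  0.99]
```

```bash
python3 -m creep '[[0.75,[0,0,0],0],[0.75,[0,0,0],0],[0.75,[-20,0,0],0],[0.75,[-25,-7,0],0],[1,[0,-25,-12],0]]' 6;python3 -m creep '[[1,[0,-30,-22],0],[1,[0,0,0],0],[1,[0,0,0],0]]';python3 -c "
from h import *
dr(.508,.243,.018);tilt()"
```

```text
t: 20.85
eef_pos: [0.5089, 0.1921, 0.0607]
tcp_rot: [-1.122, 1.18, 1.062]
force: [1.1, 0.7, 0.7]
opening: 0.0187
t: 21.15
eef_pos: [0.5368, 0.1641, 0.0628]
tcp_rot: [-1.12, 1.182, 1.062]
force: [0.0, 0.4, -0.7]
opening: 0.0021
drawer-frame TCP 0.5085 0.2377
pos [0.5368 0.1641 0.0628] ang 82.15 F [ 0.   0.4 -0.7] op 0.0021 | shift [44.8  4.3  3.4] turn 0.2
toolx [ 0.089  0.031 -0.996] tilt deg 5.38 joints [-0.53  0.2   0.21  1.95 -0.05  0.9   1.13]
```

```bash
python3 -m creep '[[1,[0,-35,0],0],[1,[0,-35,0],0],[1,[0,-10,0],0],[1,[0,0,0],0]]';python3 -c "
from h import *
dr(.508,.243,.018);tilt()"
```

```text
t: 21.55
eef_pos: [0.6118, 0.1559, 0.0664]
tcp_rot: [-1.12, 1.187, 1.072]
force: [-0.6, -0.4, -0.7]
opening: 0.0003
drawer-frame TCP 0.5839 0.2401
pos [0.6118 0.1559 0.0664] ang 82.4 F [-0.6 -0.4 -0.7] op 0.0003 | shift [42.8 79.3  1.5] turn 0.45
toolx [ 0.079  0.031 -0.996] tilt deg 4.88 joints [-0.48  0.34  0.23  1.76 -0.1   0.96  1.23]
```

```bash
python3 -m creep '[[1,[6,-4,0],0],[1,[0,-5,0],0],[1,[0,-5,0],0],[1,[0,-5,0],0],[1,[0,-5,0],0]]';python3 -c "
from h import *
dr(.508,.243,.018);tilt()"
```

```text
t: 22.05
eef_pos: [0.6293, 0.1559, 0.0595]
tcp_rot: [-1.117, 1.194, 1.084]
force: [-11.9, 0.8, 7.7]
opening: 0.0005
drawer-frame TCP 0.6012 0.2425
pos [0.6293 0.1559 0.0595] ang 82.64 F [-11.9   0.8   7.7] op 0.0005 | shift [35.7 95.6 -0.1] turn 0.69
toolx [ 0.067  0.032 -0.997] tilt deg 4.26 joints [-0.46  0.39  0.22  1.71 -0.12  0.98  1.25]
```

Contact, and the tilt is coming down; continue pressing gently.

```bash
python3 -m creep '[[1,[0,-5,0],0],[1,[0,-6,0],0],[1,[0,-6,0],0],[1,[0,-6,0],0],[1,[0,-6,0],0]]';python3 -c "
from h import *
dr(.508,.243,.018);tilt()"
```

```text
t: 22.55
eef_pos: [0.6289, 0.1563, 0.0589]
tcp_rot: [-1.093, 1.242, 1.134]
force: [-16.6, -0.3, 12.8]
opening: 0.0008
drawer-frame TCP 0.6008 0.2428
pos [0.6289 0.1563 0.0589] ang 82.89 F [-16.6  -0.3  12.8] op 0.0008 | shift [41.3 92.7  0.4] turn 0.94
toolx [ 0.001  0.033 -0.999] tilt deg 1.89 joints [-0.44  0.43  0.22  1.65 -0.14  1.06  1.27]
```

```bash
python3 -m creep '[[1,[0,-6,0],0],[1,[0,-5,0],0],[1,[0,4,0],0],[1,[0,25,0],0],[1,[0,25,0],1]]';python3 -c "
from h import *
dr(.508,.243,.018);tilt()"
```

```text
t: 23.05
eef_pos: [0.5765, 0.162, 0.0613]
tcp_rot: [-1.07, 1.268, 1.137]
force: [-0.4, -0.1, -1.2]
opening: 0.0005
drawer-frame TCP 0.5481 0.2411
pos [0.5765 0.162  0.0613] ang 81.87 F [-0.4 -0.1 -1.2] op 0.0005 | shift [44.4 38.9  0.6] turn -0.08
toolx [-0.023  0.033 -0.999] tilt deg 2.29 joints [-0.47  0.35  0.21  1.76 -0.13  1.06  1.22]
```

```bash
python3 -m creep '[[1,[0,39,-1],0],[1,[22,0,0],0],[1,[20,0,0],0],[1,[0,0,0],0]]';python3 -c "
from h import *
dr(.508,.2806,.018);tilt()"
```

```text
t: 23.45
eef_pos: [0.534, 0.1697, 0.0215]
tcp_rot: [-1.071, 1.262, 1.137]
force: [-0.3, -0.3, -0.4]
opening: 0.0004
drawer-frame TCP 0.505 0.2428
pos [0.534  0.1697 0.0215] ang 81.97 F [-0.3 -0.3 -0.4] op 0.0004 | shift [ 4.6 -3.1 37.6] turn 0.02
toolx [-0.019  0.036 -0.999] tilt deg 2.32 joints [-0.5   0.33  0.2   1.89 -0.13  0.95  1.19]
```

```bash
python3 -m creep '[[1,[3,-3,9],0],[1,[1,0,9],0],[1,[0,0,9],0],[1,[0,0,7],0],[1,[0,0,3],0]]';python3 -c "
from h import *
dr(.508,.2806,.018);tilt()";python3 -m creep '[[1,[0,0,3],0],[1,[0,0,3],0]]';python3 -c "
from h import *
dr(.508,.2806,.018);tilt()"
```

```text
t: 23.95
eef_pos: [0.5457, 0.2064, 0.0208]
tcp_rot: [-1.073, 1.263, 1.132]
force: [-0.4, -9.3, -0.9]
opening: 0.0007
drawer-frame TCP 0.5114 0.2808
pos [0.5457 0.2064 0.0208] ang 81.89 F [-0.4 -9.3 -0.9] op 0.0007 | shift [ 2.8  3.4 -0.3] turn -0.06
toolx [-0.016  0.032 -0.999] tilt deg 2.07 joints [-0.54  0.37  0.19  1.83 -0.13  0.96  1.13]
t: 24.15
eef_pos: [0.5457, 0.2063, 0.0197]
tcp_rot: [-1.077, 1.274, 1.129]
force: [-0.6, -6.6, 2.7]
opening: 0.0005
drawer-frame TCP 0.5114 0.2807
pos [0.5457 0.2063 0.0197] ang 81.79 F [-0.6 -6.6  2.7] op 0.0005 | shift [ 1.8  3.4 -0.2] turn -0.16
toolx [-0.02   0.023 -1.   ] tilt deg 1.74 joints [-0.55  0.37  0.19  1.83 -0.12  0.96  1.12]
```

```bash
python3 -m creep '[[1,[0,0,3],0],[1,[0,0,-8],0],[1,[-30,0,-5],0],[1,[-45,0,-5],0],[0.655,[-45,0,-20],0]]';python3 -m creep '[[0.655,[-20,5,-40],0],[0.655,[0,0,-40],0],[0.655,[0,0,-40],0],[0.655,[0,0,-40],0],[0.655,[0,0,-40],0]]';python3 -m creep '[[0.655,[0,-10,-40],0],[0.655,[0,-10,-35],0],[0.655,[0,0,0],-4],[0.655,[0,0,0],0]]';python3 - <<'E'
from h import *
from plant import bot
go([.6011,-.1616,.1],86.2);tilt()
c=bot.camera('top'); cv2.imwrite('pics/top4.png',cv2.resize(c['frame'][130:240,170:350,::-1],None,fx=4.4,fy=4.4,interpolation=cv2.INTER_CUBIC)); np.savez('top4.npz',**c)
E
```

```text
t: 24.65
eef_pos: [0.5383, 0.1678, 0.1357]
tcp_rot: [-1.08, 1.288, 1.137]
force: [1.0, 0.9, 0.7]
opening: 0.0034
t: 25.15
eef_pos: [0.5132, -0.0298, 0.1649]
tcp_rot: [-1.09, 1.258, 1.134]
force: [0.7, -1.0, 0.8]
opening: 0.0293
t: 25.55
eef_pos: [0.5231, -0.1174, 0.1654]
tcp_rot: [-1.139, 1.225, 1.174]
force: [0.4, 1.4, -0.5]
opening: 0.0303
pos [ 0.5231 -0.1174  0.1654] ang 86.09 F [ 0.4  1.4 -0.5] op 0.0303 | shift [ 64.  -81.1 -40.4] turn -0.11
toolx [-0.003  0.026 -1.   ] tilt deg 1.48 joints [-0.22  0.12  0.44  1.82 -0.08  1.22  1.75]
```

View pics/top4.png

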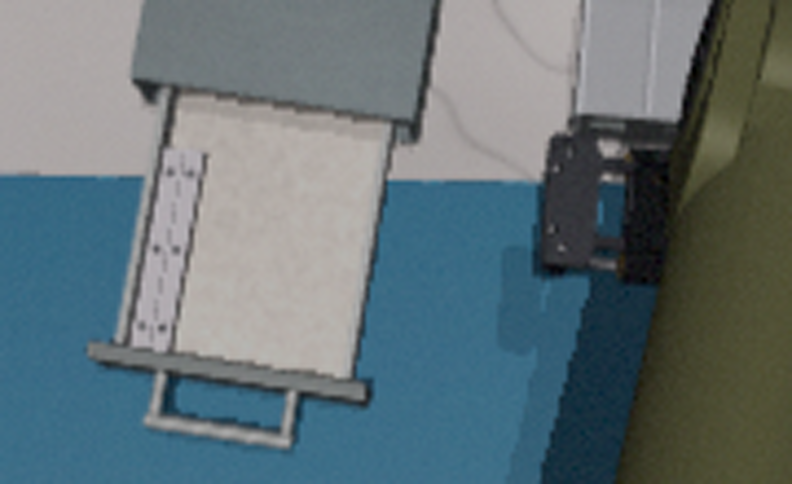

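```bash
python3 -m creep '[[0.655,[0,-40,-22],0],[0.655,[0,-40,-22],0],[0.655,[0,0,0],0]]';python3 - <<'E'
from h import *
from plant import bot
s=bot.sense();go([.6011,-.1616,.1],86.2);tilt()
c=bot.camera("wrist");c=dict(c,eef=s["eef_pos"],rot=s["tcp_rot"]);np.savez("w7.npz",**c)
cv2.imwrite("pics/w7.png",c["frame"][:,:,::-1])
E
```

```text
t: 25.9
eef_pos: [0.6005, -0.1633, 0.1617]
tcp_rot: [-1.135, 1.224, 1.178]
force: [-1.2, 0.2, -0.3]
opening: 0.0296
pos [ 0.6005 -0.1633  0.1617] ang 86.14 F [-1.2  0.2 -0.3] op 0.0296 | shift [61.7 -1.  -0. ] turn -0.06
toolx [-0.006  0.029 -1.   ] tilt deg 1.71 joints [-0.14  0.32  0.47  1.61 -0.18  1.26  1.87]
```

View pics/w7.png

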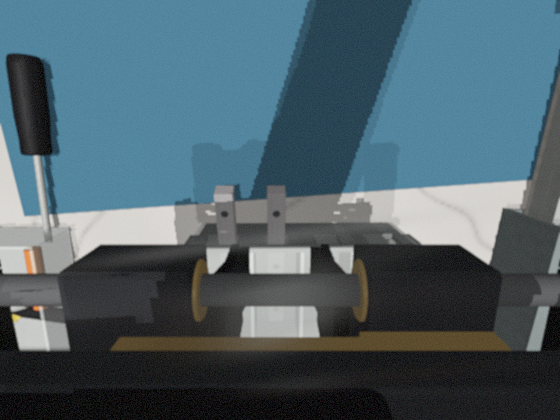

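```bash
python3 -m creep '[[0.655,[30,0,-2],0],[0.655,[30,0,-3],0],[0.655,[0,0,0],0]]';python3 -c "
from h import *
go([.6011,-.1616,.037],86.2);tilt()
"
```

```text
t: 26.25
eef_pos: [0.5985, -0.16, 0.1023]
tcp_rot: [-1.135, 1.218, 1.182]
force: [-0.8, 0.2, 1.0]
opening: 0.03
pos [ 0.5985 -0.16    0.1023] ang 86.32 F [-0.8  0.2  1. ] op 0.03 | shift [65.2 -3.1 -3.6] turn 0.12
toolx [-0.005  0.034 -0.999] tilt deg 1.96 joints [-0.13  0.37  0.45  1.68 -0.21  1.15  1.89]
```

```bash
python3 -m creep '[[0.655,[25,-2,-3],0],[0.655,[20,-1,-2],0],[0.655,[17,0,-1],0],[0.655,[0,0,0],0]]';python3 -c "
from h import *
go([.6011,-.1616,.037],86.2);tilt()
"
```

```text
t: 26.65
eef_pos: [0.6028, -0.1585, 0.0446]
tcp_rot: [-1.138, 1.209, 1.182]
force: [-0.3, 0.1, 0.2]
opening: 0.0298
pos [ 0.6028 -0.1585  0.0446] ang 86.55 F [-0.3  0.1  0.2] op 0.0298 | shift [ 7.5  1.5 -3.5] turn 0.35
toolx [ 0.002  0.038 -0.999] tilt deg 2.16 joints [-0.11  0.44  0.43  1.72 -0.25  1.05  1.92]
```

```bash
python3 -m creep '[[0.655,[7,2,-3],0],[0.655,[1,1,0],0],[1,[0,0,0],0],[1,[0,0,0],0],[1,[0,0,0],0]]' 25;python3 -c "
from h import *
go([.6011,-.1616,.037],86.2);tilt()
";python3 -m creep '[[1,[-7,16,0],0],[1,[-7,18,0],0],[1,[0,0,0],0]]';python3 -c "
from h import *
go([.6011,-.1616,.037],86.2);tilt()
"
```

```text
t: 27.15
eef_pos: [0.6019, -0.1609, 0.0408]
tcp_rot: [-1.141, 1.204, 1.177]
force: [-0.2, -0.1, -0.2]
opening: 0.0138
pos [ 0.6019 -0.1609  0.0408] ang 86.59 F [-0.2 -0.1 -0.2] op 0.0138 | shift [ 3.7  0.8 -0.8] turn 0.39
toolx [ 0.008  0.037 -0.999] tilt deg 2.19 joints [-0.11  0.44  0.43  1.73 -0.25  1.03  1.93]
t: 27.45
eef_pos: [0.5672, -0.1596, 0.055]
tcp_rot: [-1.142, 1.204, 1.177]
force: [-0.2, 0.8, -0.7]
opening: 0.0137
pos [ 0.5672 -0.1596  0.055 ] ang 86.6 F [-0.2  0.8 -0.7] op 0.0137 | shift [ 18.2 -33.8  -0.7] turn 0.4
toolx [ 0.008  0.037 -0.999] tilt deg 2.17 joints [-0.12  0.35  0.45  1.8  -0.22  1.03  1.93]
```

```bash
python3 -m creep '[[1,[-6,18,0],0],[1,[-6,18,0],0],[1,[-6,18,0],0],[1,[-6,18,0],0],[1,[-15,5,0],0]]';python3 -m creep '[[1,[-30,0,30],0],[1,[-30,0,42],0],[1,[-20,0,42],0],[1,[0,0,42],0],[1,[0,0,42],0]]';python3 -c "
from h import *
dr(.470,.2607,.15);tilt()
"
```

```text
t: 27.95
eef_pos: [0.4894, -0.1556, 0.0927]
tcp_rot: [-1.142, 1.204, 1.178]
force: [-0.6, 0.7, -0.9]
opening: 0.0136
t: 28.45
eef_pos: [0.5046, 0.0375, 0.1865]
tcp_rot: [-1.135, 1.206, 1.159]
force: [0.4, -0.4, -1.1]
opening: 0.0141
drawer-frame TCP 0.4943 0.1078
pos [0.5046 0.0375 0.1865] ang 85.68 F [ 0.4 -0.4 -1.1] op 0.0141 | shift [ 41.9  14.9 152.7] turn 3.73
toolx [ 0.017  0.036 -0.999] tilt deg 2.26 joints [-0.39  0.02  0.3   1.88 -0.04  1.23  1.41]
```

```bash
python3 -m creep '[[1,[0,5,42],0],[1,[5,5,42],0],[1,[10,5,40],0],[1,[10,0,10],3.5],[1,[0,0,0],0]]';python3 -c "
from h import *
dr(.470,.2607,.06);tilt()
"
```

```text
t: 28.95
eef_pos: [0.5018, 0.1891, 0.1684]
tcp_rot: [-1.093, 1.22, 1.121]
force: [-0.3, -1.7, -0.7]
opening: 0.0139
drawer-frame TCP 0.4704 0.2575
pos [0.5018 0.1891 0.1684] ang 82.73 F [-0.3 -1.7 -0.7] op 0.0139 | shift [108.4   2.3  -1.7] turn 0.78
toolx [ 0.023  0.043 -0.999] tilt deg 2.78 joints [-0.54  0.08  0.16  1.84 -0.05  1.18  1.08]
```

```bash
python3 -m creep '[[1,[35,1,0],0.7],[1,[35,0,-2],0],[1,[30,0,-1],0],[1,[0,0,0],0]]';python3 -c "
from h import *
dr(.470,.2607,.045);tilt()
"
```

```text
t: 29.35
eef_pos: [0.5069, 0.1891, 0.0686]
tcp_rot: [-1.087, 1.218, 1.111]
force: [-0.7, 0.7, -0.6]
opening: 0.0139
drawer-frame TCP 0.4755 0.2582
pos [0.5069 0.1891 0.0686] ang 82.17 F [-0.7  0.7 -0.6] op 0.0139 | shift [23.6  6.   1.4] turn 0.22
toolx [ 0.029  0.044 -0.999] tilt deg 3.03 joints [-0.53  0.19  0.16  1.94 -0.07  0.97  1.1 ]
```

```bash
python3 -m creep '[[1,[14,6,0],0.2],[1,[10,1,0],0],[1,[8,1,-1],0],[1,[8,1,0],0],[1,[8,1,0],0]]' 4;python3 -c "
from h import *
dr(.470,.2607,.016);tilt()
"
```

```text
t: 29.85
eef_pos: [0.5053, 0.1902, 0.0258]
tcp_rot: [-1.084, 1.21, 1.101]
force: [0.2, 0.5, -0.4]
opening: 0.0141
drawer-frame TCP 0.4737 0.2591
pos [0.5053 0.1902 0.0258] ang 81.84 F [ 0.2  0.5 -0.4] op 0.0141 | shift [9.7 4.  1.1] turn -0.11
toolx [ 0.04   0.048 -0.998] tilt deg 3.57 joints [-0.53  0.24  0.16  1.99 -0.09  0.87  1.1 ]
```

```bash
python3 -m creep '[[1,[6,1,0],0],[1,[4,0,0],0],[0.76,[0,0,0],0],[0.76,[0,0,0],0],[0.76,[0,0,0],0]]' 3;python3 -m creep '[[1,[0,0,0],0],[1,[0,0,0],0],[1,[0,4,0],0],[1,[0,4,0],0],[1,[0,3,0],0]]' 6;python3 -c "
from h import *
dr(.470,.2607,.016);tilt()
from plant import bot
s=bot.sense()
c=bot.camera('wrist');np.savez('w8.npz',eef=s['eef_pos'],rot=s['tcp_rot'],**c)
cv2.imwrite('pics/w8.png',c['frame'][:,:,::-1])"
```

```text
t: 30.35
eef_pos: [0.5053, 0.1911, 0.015]
tcp_rot: [-1.085, 1.209, 1.101]
force: [0.3, 0.0, 0.2]
opening: 0.02
t: 30.85
eef_pos: [0.4949, 0.1928, 0.0155]
tcp_rot: [-1.085, 1.207, 1.099]
force: [-0.1, 0.0, -0.3]
opening: 0.0141
drawer-frame TCP 0.4631 0.2602
pos [0.4949 0.1928 0.0155] ang 81.84 F [-0.1  0.  -0.3] op 0.0141 | shift [-0.2 -7.   0.6] turn -0.11
toolx [ 0.043  0.048 -0.998] tilt deg 3.71 joints [-0.54  0.23  0.15  2.02 -0.09  0.84  1.09]
```

View pics/w8.png

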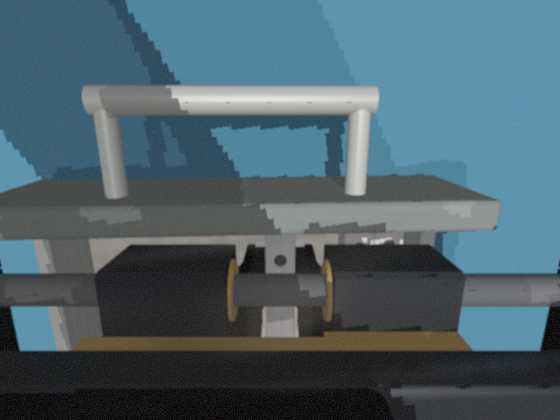

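```bash
python3 -m creep '[[1,[0,3,0],0],[1,[0,2,0],0],[1,[0,2,0],0]]';python3 -c "
from h import *
dr(.470,.2607,.016);tilt()";python3 -m creep '[[1,[0,2,0],0],[1,[0,2,0],0]]';python3 -c "
from h import *
dr(.470,.2607,.016);tilt()"
```

```text
t: 31.2
eef_pos: [0.488, 0.194, 0.0157]
tcp_rot: [-1.086, 1.205, 1.098]
force: [4.5, -1.4, -2.9]
opening: 0.0144
drawer-frame TCP 0.456 0.2604
pos [0.488  0.194  0.0157] ang 81.87 F [ 4.5 -1.4 -2.9] op 0.0144 | shift [  0.2 -14.    0.3] turn -0.08
toolx [ 0.045  0.049 -0.998] tilt deg 3.8 joints [-0.55  0.22  0.15  2.03 -0.08  0.83  1.08]
t: 31.4
eef_pos: [0.4879, 0.194, 0.0164]
tcp_rot: [-1.088, 1.199, 1.092]
force: [5.9, 0.1, -3.3]
opening: 0.0141
drawer-frame TCP 0.4559 0.2604
pos [0.4879 0.194  0.0164] ang 81.83 F [ 5.9  0.1 -3.3] op 0.0141 | shift [  1.  -14.1   0.3] turn -0.12
toolx [ 0.053  0.049 -0.997] tilt deg 4.16 joints [-0.55  0.21  0.15  2.04 -0.08  0.82  1.07]
```

```bash
python3 -m creep '[[0.75,[0,0,0],0],[0.75,[0,0,0],0],[0.75,[-20,0,0],0],[0.75,[-25,-7,0],0],[1,[0,-22,-12],0]]' 6;python3 -m creep '[[1,[0,-26,-20],0],[1,[0,0,0],0],[1,[0,0,0],0]]';python3 -c "
from h import *
dr(.508,.228,.018);tilt()"
```

```text
t: 31.9
eef_pos: [0.507, 0.1781, 0.0613]
tcp_rot: [-1.088, 1.204, 1.103]
force: [0.7, 0.8, 1.2]
opening: 0.0189
t: 32.2
eef_pos: [0.5317, 0.1529, 0.062]
tcp_rot: [-1.087, 1.205, 1.101]
force: [-0.2, -0.0, -0.3]
opening: 0.002
drawer-frame TCP 0.505 0.2259
pos [0.5317 0.1529 0.062 ] ang 82.03 F [-0.2 -0.  -0.3] op 0.002 | shift [44.1 -1.4 -0.3] turn 0.08
toolx [ 0.044  0.049 -0.998] tilt deg 3.77 joints [-0.48  0.21  0.19  1.93 -0.09  0.95  1.19]
```

```bash
python3 -m creep '[[1,[22,0,-2],0],[1,[22,1,-1],0],[1,[0,0,0],0]]';python3 -c "
from h import *
dr(.508,.2666,.018);tilt()"
```

```text
t: 32.5
eef_pos: [0.5304, 0.1544, 0.017]
tcp_rot: [-1.087, 1.204, 1.105]
force: [-1.1, -0.1, -0.1]
opening: 0.0004
drawer-frame TCP 0.5035 0.2271
pos [0.5304 0.1544 0.017 ] ang 82.15 F [-1.1 -0.1 -0.1] op 0.0004 | shift [ 1.3 -4.6 39.4] turn 0.2
toolx [ 0.042  0.051 -0.998] tilt deg 3.77 joints [-0.47  0.27  0.19  1.96 -0.11  0.86  1.21]
```

```bash
python3 -m creep '[[1,[0,-3,9],0],[1,[0,0,9],0],[1,[0,0,9],0],[1,[0,0,8],0],[1,[0,0,4],0]]';python3 -m creep '[[1,[0,0,3],0],[1,[0,0,3],0],[1,[0,0,3],0]]';python3 -c "
from h import *
dr(.508,.2666,.018);tilt()"
```

```text
t: 33.0
eef_pos: [0.5386, 0.1934, 0.0213]
tcp_rot: [-1.091, 1.208, 1.104]
force: [-1.9, -14.3, -1.4]
opening: 0.0005
t: 33.3
eef_pos: [0.5385, 0.1932, 0.0199]
tcp_rot: [-1.097, 1.223, 1.098]
force: [-1.0, -7.0, -1.7]
opening: 0.0004
drawer-frame TCP 0.5062 0.2667
pos [0.5385 0.1932 0.0199] ang 82.03 F [-1.  -7.  -1.7] op 0.0004 | shift [ 1.9 -1.8 -0.2] turn 0.08
toolx [ 0.035  0.031 -0.999] tilt deg 2.7 joints [-0.53  0.31  0.17  1.9  -0.09  0.89  1.12]
```

```bash
python3 -m creep '[[1,[0,0,3],0],[1,[0,0,-8],0],[1,[-30,0,-5],0],[1,[-45,0,-5],0],[0.655,[-45,0,-20],0]]';python3 -m creep '[[0.655,[-20,0,-42],0],[0.655,[0,0,-42],0],[0.655,[0,0,-42],0],[0.655,[0,0,-42],0],[0.655,[0,0,-42],0]]';python3 -m creep '[[0.655,[0,-10,-42],0],[0.655,[0,-15,-42],0],[0.655,[0,-15,-20],-4],[0.655,[0,0,0],0]]';python3 - <<'E'
from h import *
from plant import bot
go([.5984,-.203,.15],86.2);tilt()
c=bot.camera('top'); cv2.imwrite('pics/top5.png',cv2.resize(c['frame'][130:240,170:350,::-1],None,fx=4.4,fy=4.4,interpolation=cv2.INTER_CUBIC)); np.savez('top5.npz',**c)
E
```

```text
t: 33.8
eef_pos: [0.5244, 0.1544, 0.1354]
tcp_rot: [-1.1, 1.237, 1.107]
force: [1.0, 0.5, 0.9]
opening: 0.0036
t: 34.3
eef_pos: [0.5033, -0.0526, 0.1623]
tcp_rot: [-1.112, 1.204, 1.105]
force: [1.0, -0.6, -1.1]
opening: 0.0296
t: 34.7
eef_pos: [0.5306, -0.1711, 0.1637]
tcp_rot: [-1.165, 1.168, 1.143]
force: [-0.6, -0.3, -0.1]
opening: 0.0301
pos [ 0.5306 -0.1711  0.1637] ang 86.75 F [-0.6 -0.3 -0.1] op 0.0301 | shift [ 16.4 -68.7 -28.5] turn 0.55
toolx [ 0.057  0.036 -0.998] tilt deg 3.84 joints [-0.16  0.13  0.5   1.82 -0.13  1.17  1.89]
```

View pics/top5.png

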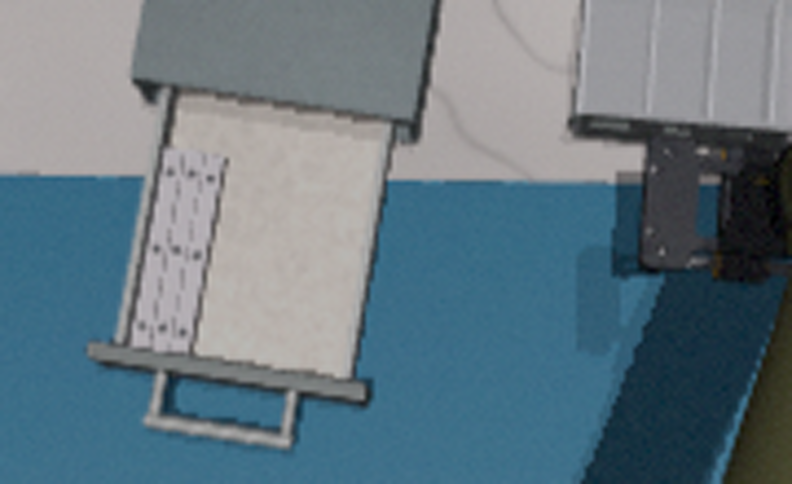

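Three bars are side by side against the left wall and front. On to the fourth.

```bash
python3 -m creep '[[0.655,[0,-34,-15],0.5],[0.655,[5,-34,-15],0],[0.655,[0,0,0],0]]';python3 - <<'E'
from h import *
from plant import bot
s=bot.sense();go([.5984,-.203,.1],86.2);tilt()
c=bot.camera("wrist");c=dict(c,eef=s["eef_pos"],rot=s["tcp_rot"]);np.savez("w9.npz",**c)
cv2.imwrite("pics/w9.png",c["frame"][:,:,::-1])
E
```

```text
t: 35.05
eef_pos: [0.597, -0.1984, 0.1601]
tcp_rot: [-1.154, 1.167, 1.144]
force: [-0.5, 0.6, -0.6]
opening: 0.0297
pos [ 0.597  -0.1984  0.1601] ang 86.4 F [-0.5  0.6 -0.6] op 0.0297 | shift [59.8  1.4 -7.3] turn 0.2
toolx [ 0.054  0.043 -0.998] tilt deg 3.98 joints [-0.1   0.31  0.5   1.64 -0.22  1.2   1.96]
```

View pics/w9.png

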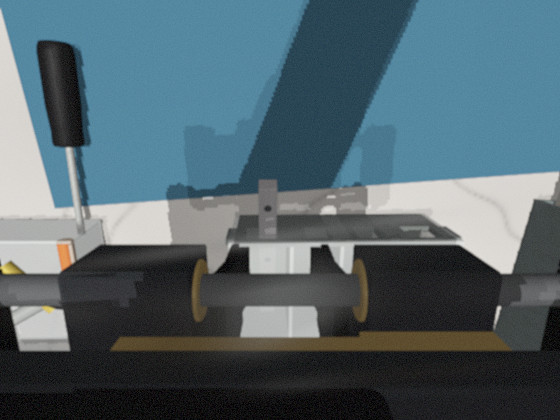

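```bash
python3 - <<'E'
from h import *
c=load("w9.npz");T=wT(c);P=wpts(c)
for u in (261,268,275):
    for v in (190,200,215): print(u,v,P[v,u].round(4),ray(c,u,v,.064,T).round(4))
E
python3 -m creep '[[0.655,[30,0,-6],0],[0.655,[28,0,-3],0],[0.655,[0,0,0],0]]';python3 -c "
from h import *
go([.5984,-.203,.037],86.2);tilt()
"
```

```text
261 190 [ 0.5809 -0.2072  0.0681] [ 0.5819 -0.2073  0.064 ]
261 200 [ 0.5889 -0.2078  0.0666] [ 0.5897 -0.2079  0.064 ]
261 215 [ 0.6027 -0.2089  0.0603] [ 0.6015 -0.2088  0.064 ]
268 190 [ 0.5812 -0.202   0.0686] [ 0.5823 -0.202   0.064 ]
268 200 [ 0.5896 -0.2026  0.0656] [ 0.5901 -0.2026  0.064 ]
268 215 [ 0.6027 -0.2035  0.0618] [ 0.602  -0.2035  0.064 ]
275 190 [ 0.5813 -0.1969  0.0698] [ 0.5827 -0.1968  0.064 ]
275 200 [ 0.5901 -0.1973  0.0652] [ 0.5905 -0.1973  0.064 ]
275 215 [ 0.6039 -0.1981  0.0593] [ 0.6024 -0.1981  0.064 ]
t: 35.4
eef_pos: [0.5982, -0.1982, 0.1032]
tcp_rot: [-1.154, 1.16, 1.149]
force: [-1.5, 0.2, 0.5]
opening: 0.0299
pos [ 0.5982 -0.1982  0.1032] ang 86.66 F [-1.5  0.2  0.5] op 0.0299 | shift [65.8  3.  -8.2] turn 0.46
toolx [ 0.056  0.049 -0.997] tilt deg 4.25 joints [-0.09  0.36  0.49  1.7  -0.26  1.1   2.  ]
```

```bash
python3 -m creep '[[0.655,[25,1,-6],0],[0.655,[20,1,-3],0],[0.655,[15,1,-2],0],[0.655,[0,0,0],0]]';python3 -c "
from h import *
go([.5984,-.2025,.037],86.2);tilt()
"
```

```text
t: 35.8
eef_pos: [0.5993, -0.2005, 0.0474]
tcp_rot: [-1.157, 1.15, 1.15]
force: [-0.7, 0.7, -0.0]
opening: 0.0302
pos [ 0.5993 -0.2005  0.0474] ang 86.94 F [-0.7  0.7 -0. ] op 0.0302 | shift [10.3  1.4 -2.6] turn 0.74
toolx [ 0.062  0.053 -0.997] tilt deg 4.69 joints [-0.06  0.42  0.47  1.74 -0.31  1.    2.05]
```

```bash
python3 -m creep '[[0.655,[9,2,-3],0],[0.655,[2,0,0],0],[1,[0,0,0],0],[1,[0,0,0],0],[1,[0,0,0],0]]' 25;python3 -c "
from h import *
go([.5984,-.2025,.037],86.2);tilt()
";python3 -m creep '[[1,[-7,16,0],0],[1,[-8,18,0],0],[1,[0,0,0],0]]';python3 -c "
from h import *
go([.5984,-.2025,.037],86.2);tilt()
"
```

```text
t: 36.3
eef_pos: [0.6003, -0.2025, 0.0402]
tcp_rot: [-1.161, 1.145, 1.146]
force: [-0.8, -0.0, 0.3]
opening: 0.014
pos [ 0.6003 -0.2025  0.0402] ang 87.01 F [-0.8 -0.   0.3] op 0.014 | shift [ 3.   2.1 -0.3] turn 0.81
toolx [ 0.069  0.053 -0.996] tilt deg 4.96 joints [-0.05  0.43  0.47  1.75 -0.32  0.98  2.06]
t: 36.6
eef_pos: [0.565, -0.2019, 0.0535]
tcp_rot: [-1.162, 1.145, 1.145]
force: [0.4, 0.4, -1.0]
opening: 0.0136
pos [ 0.565  -0.2019  0.0535] ang 87.02 F [ 0.4  0.4 -1. ] op 0.0136 | shift [ 18.7 -32.2   0.2] turn 0.82
toolx [ 0.069  0.052 -0.996] tilt deg 4.94 joints [-0.07  0.35  0.48  1.82 -0.28  0.98  2.06]
```

```bash
python3 -m creep '[[1,[-8,18,1],0],[1,[-8,18,1],0],[1,[-8,18,1],0],[1,[-8,18,1],0],[1,[-15,5,0],0]]';python3 -m creep '[[1,[-30,-5,30],0],[1,[-30,-5,42],0],[1,[-20,-5,42],0],[1,[0,0,42],0],[1,[0,0,42],0]]';python3 -m creep '[[1,[0,0,42],0],[1,[0,0,42],0]]';python3 -c "
from h import *
dr(.471,.2467,.15);tilt()
"
```

```text
t: 37.1
eef_pos: [0.4857, -0.1967, 0.0954]
tcp_rot: [-1.165, 1.146, 1.142]
force: [0.4, 0.4, 0.1]
opening: 0.0136
t: 37.6
eef_pos: [0.5096, -0.0056, 0.1936]
tcp_rot: [-1.158, 1.148, 1.122]
force: [1.1, -0.1, -0.8]
opening: 0.0134
t: 37.8
eef_pos: [0.5169, 0.0823, 0.1999]
tcp_rot: [-1.158, 1.144, 1.12]
force: [0.5, -0.4, -0.5]
opening: 0.0135
drawer-frame TCP 0.5003 0.1539
pos [0.5169 0.0823 0.1999] ang 86.03 F [ 0.5 -0.4 -0.5] op 0.0135 | shift [52.9 27.  91.9] turn 4.08
toolx [ 0.085  0.048 -0.995] tilt deg 5.59 joints [-0.42 -0.01  0.24  1.88 -0.03  1.18  1.32]
```

```bash
python3 -m creep '[[1,[10,10,42],0],[1,[10,12,42],0],[1,[20,2,3],4],[1,[0,0,0],0]]';python3 -c "
from h import *
dr(.471,.2467,.06);tilt()
"
```

```text
t: 38.2
eef_pos: [0.5031, 0.1871, 0.164]
tcp_rot: [-1.108, 1.162, 1.079]
force: [-0.9, -0.6, -0.4]
opening: 0.0136
drawer-frame TCP 0.4719 0.2557
pos [0.5031 0.1871 0.164 ] ang 82.61 F [-0.9 -0.6 -0.4] op 0.0136 | shift [102.8   9.4 -15.8] turn 0.66
toolx [ 0.089  0.055 -0.995] tilt deg 6.01 joints [-0.53  0.04  0.14  1.9  -0.02  1.1   1.06]
```

```bash
python3 -m creep '[[1,[32,3,-14],0.6],[1,[32,3,-3],0],[1,[30,3,-2],0],[1,[0,0,0],0]]';python3 -c "
from h import *
dr(.471,.2467,.045);tilt()
"
```

```text
t: 38.6
eef_pos: [0.5049, 0.1742, 0.0704]
tcp_rot: [-1.103, 1.158, 1.071]
force: [-0.9, -0.1, -0.7]
opening: 0.0138
drawer-frame TCP 0.4755 0.2432
pos [0.5049 0.1742 0.0704] ang 82.23 F [-0.9 -0.1 -0.7] op 0.0138 | shift [25.1  6.7  1.7] turn 0.28
toolx [ 0.096  0.058 -0.994] tilt deg 6.43 joints [-0.51  0.13  0.15  2.01 -0.05  0.89  1.1 ]
```

```bash
python3 -m creep '[[1,[14,6,0],0.3],[1,[10,1,0],0],[1,[8,1,-1],0],[1,[8,1,0],0],[1,[8,1,0],0]]' 4;python3 -c "
from h import *
dr(.471,.2467,.016);tilt()
"
```

```text
t: 39.1
eef_pos: [0.5078, 0.1776, 0.0284]
tcp_rot: [-1.1, 1.148, 1.06]
force: [-0.7, 0.2, 1.0]
opening: 0.0143
drawer-frame TCP 0.4779 0.2469
pos [0.5078 0.1776 0.0284] ang 81.88 F [-0.7  0.2  1. ] op 0.0143 | shift [11.6  8.1 -1.2] turn -0.07
toolx [ 0.109  0.062 -0.992] tilt deg 7.19 joints [-0.51  0.19  0.14  2.05 -0.06  0.79  1.1 ]
```

```bash
python3 -m creep '[[1,[6,2,-1],0],[1,[5,1,0],0],[0.76,[0,0,0],0],[0.76,[0,0,0],0],[0.76,[0,0,0],0]]' 3;python3 -m creep '[[1,[0,0,0],0],[1,[0,0,0],0],[1,[0,5,0],0],[1,[0,4,0],0],[1,[0,3,0],0]]' 6;python3 -c "
from h import *
dr(.471,.2467,.016);tilt()
from plant import bot
s=bot.sense()
c=bot.camera('wrist');np.savez('w10.npz',eef=s['eef_pos'],rot=s['tcp_rot'],**c)
cv2.imwrite('pics/w10.png',c['frame'][:,:,::-1])"
```

```text
t: 39.6
eef_pos: [0.5063, 0.178, 0.0161]
tcp_rot: [-1.1, 1.147, 1.06]
force: [-0.3, -0.8, -0.5]
opening: 0.0204
t: 40.1
eef_pos: [0.496, 0.1801, 0.0165]
tcp_rot: [-1.1, 1.143, 1.057]
force: [0.9, -0.4, 0.7]
opening: 0.0145
drawer-frame TCP 0.4659 0.2478
pos [0.496  0.1801 0.0165] ang 81.89 F [ 0.9 -0.4  0.7] op 0.0145 | shift [ 0.9 -5.1 -1.1] turn -0.06
toolx [ 0.114  0.063 -0.992] tilt deg 7.47 joints [-0.52  0.18  0.14  2.09 -0.06  0.75  1.08]
```

View pics/w10.png

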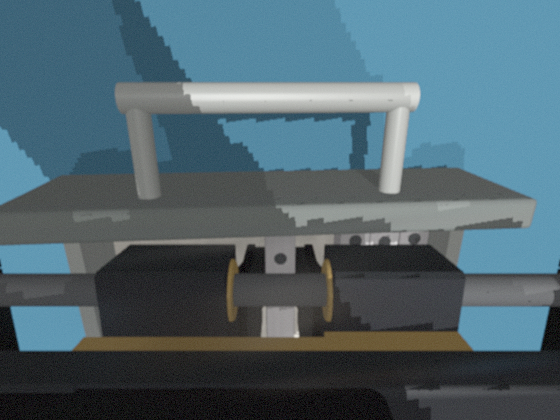

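```bash
python3 -m creep '[[1,[0,3,0],0],[1,[0,3,0],0],[1,[0,2,0],0]]';python3 -c "
from h import *
dr(.471,.2467,.016);tilt()";python3 -m creep '[[1,[0,2,0],0],[1,[0,2,0],0]]';python3 -c "
from h import *
dr(.471,.2467,.016);tilt()"
```

```text
t: 40.45
eef_pos: [0.4883, 0.1817, 0.0165]
tcp_rot: [-1.101, 1.14, 1.056]
force: [1.5, -0.2, 1.3]
opening: 0.0142
drawer-frame TCP 0.458 0.2483
pos [0.4883 0.1817 0.0165] ang 81.91 F [ 1.5 -0.2  1.3] op 0.0142 | shift [  1.8 -12.8  -1.6] turn -0.04
toolx [ 0.116  0.064 -0.991] tilt deg 7.62 joints [-0.52  0.17  0.13  2.1  -0.06  0.74  1.07]
t: 40.65
eef_pos: [0.4875, 0.1818, 0.017]
tcp_rot: [-1.103, 1.135, 1.051]
force: [7.9, -1.2, -3.1]
opening: 0.0142
drawer-frame TCP 0.4573 0.2483
pos [0.4875 0.1818 0.017 ] ang 81.9 F [ 7.9 -1.2 -3.1] op 0.0142 | shift [  2.4 -13.6  -1.6] turn -0.05
toolx [ 0.123  0.065 -0.99 ] tilt deg 7.99 joints [-0.53  0.16  0.13  2.11 -0.05  0.73  1.06]
```

Contact. Release, correct the tilt on the unit's face, then push sideways.

```bash
python3 -m creep '[[0.75,[0,0,0],0],[0.75,[0,0,0],0],[0.75,[-20,0,0],0],[0.75,[-25,-12,0],0],[1,[0,-22,-14],0]]' 6;python3 -m creep '[[1,[0,-28,-24],0],[1,[0,0,0],0],[1,[0,0,0],0]]';python3 -c "
from h import *
dr(.508,.212,.018);tilt()"
```

```text
t: 41.15
eef_pos: [0.5058, 0.1618, 0.0614]
tcp_rot: [-1.104, 1.145, 1.064]
force: [0.7, -0.2, -0.3]
opening: 0.0187
t: 41.45
eef_pos: [0.5309, 0.1317, 0.0622]
tcp_rot: [-1.102, 1.147, 1.064]
force: [-0.2, -0.5, -0.8]
opening: 0.0026
drawer-frame TCP 0.5072 0.2048
pos [0.5309 0.1317 0.0622] ang 82.1 F [-0.2 -0.5 -0.8] op 0.0026 | shift [44.5  3.5  3.8] turn 0.15
toolx [ 0.107  0.062 -0.992] tilt deg 7.1 joints [-0.45  0.16  0.19  2.   -0.08  0.87  1.22]
```

```bash
python3 -m creep '[[1,[22,2,2],0],[1,[21,2,-1],0],[1,[0,0,0],0]]';python3 -c "
from h import *
dr(.508,.2526,.018);tilt()"
```

```text
t: 41.75
eef_pos: [0.5293, 0.1378, 0.0176]
tcp_rot: [-1.101, 1.149, 1.067]
force: [-0.7, 0.6, -0.4]
opening: 0.0004
drawer-frame TCP 0.5048 0.2106
pos [0.5293 0.1378 0.0176] ang 82.19 F [-0.7  0.6 -0.4] op 0.0004 | shift [ 3.1 -3.1 41.9] turn 0.24
toolx [ 0.104  0.063 -0.993] tilt deg 6.98 joints [-0.45  0.22  0.18  2.03 -0.1   0.78  1.23]
```

```bash
python3 -m creep '[[1,[0,-2,9],0],[1,[0,0,9],0],[1,[1,0,9],0],[1,[1,0,9],0],[1,[0,0,5],0]]';python3 -m creep '[[1,[0,0,3],0],[1,[0,0,4],0],[1,[0,0,4],0]]';python3 -c "
from h import *
dr(.508,.2526,.018);tilt()"
```

```text
t: 42.25
eef_pos: [0.5368, 0.1798, 0.0207]
tcp_rot: [-1.105, 1.151, 1.067]
force: [-0.5, -14.6, -2.3]
opening: 0.0008
t: 42.55
eef_pos: [0.5368, 0.1795, 0.02]
tcp_rot: [-1.111, 1.17, 1.061]
force: [-3.0, -9.0, 5.3]
opening: 0.0006
drawer-frame TCP 0.5064 0.2529
pos [0.5368 0.1795 0.02  ] ang 81.97 F [-3.  -9.   5.3] op 0.0006 | shift [ 2.2 -1.4 -0.5] turn 0.02
toolx [ 0.096  0.043 -0.994] tilt deg 6.01 joints [-0.51  0.26  0.16  1.97 -0.07  0.81  1.12]
```

Good (y′ 0.2529 vs 0.2526). Back off, lift, move aside and look.

```bash
python3 -m creep '[[1,[0,0,-8],0],[1,[-30,0,-5],0],[1,[-45,0,-5],0],[1,[-45,0,-20],0],[1,[-20,0,-42],0]]';python3 -m creep '[[1,[0,0,-42],0],[1,[0,0,-42],0],[1,[0,0,-42],0],[1,[0,0,-42],0],[1,[0,0,0],0]]';python3 - <<'E'
from h import *
from plant import bot
tilt()
for n in("top","scene"):
    c=bot.camera(n);np.savez(n+'6.npz',**c)
    f=c['frame'][130:240,170:350] if n=="top" else c['frame'][130:270,260:440]
    cv2.imwrite(f'pics/{n}6.png',cv2.resize(f[:,:,::-1],None,fx=4.2,fy=4.2,interpolation=cv2.INTER_CUBIC))
    cv2.imwrite(f'pics/{n}6f.png',c['frame'][:,:,::-1])
E
```

```text
t: 43.05
eef_pos: [0.5104, 0.0991, 0.1572]
tcp_rot: [-1.117, 1.168, 1.072]
force: [1.0, 0.7, 0.8]
opening: 0.0006
t: 43.55
eef_pos: [0.4922, -0.0759, 0.1562]
tcp_rot: [-1.12, 1.151, 1.059]
force: [0.5, -0.2, 0.3]
opening: 0.0007
toolx [ 0.111  0.048 -0.993] tilt deg 6.91 joints [-0.27 -0.05  0.41  2.   -0.05  1.08  1.6 ]
```

View pics/top6.png

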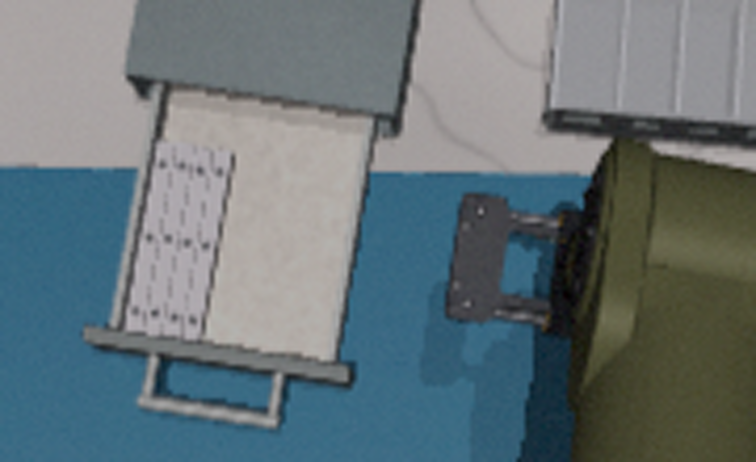

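View pics/scene6.png

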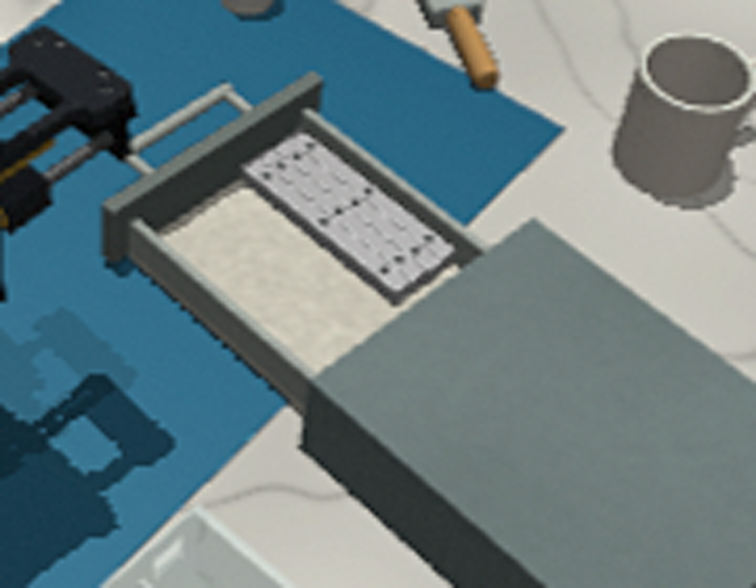

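View pics/top6f.png

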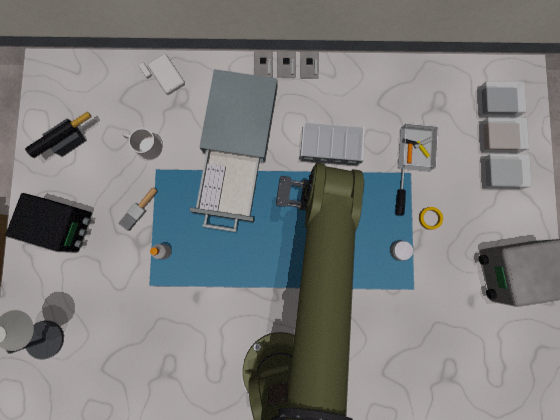

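```bash
python3 -c "
from h import *
dr(.63,.29,.19)";
```

```text
drawer-frame TCP 0.4981 -0.0004
pos [ 0.4931 -0.0702  0.1562] ang 82.87 F [0.4 0.8 0.6] op 0.0006 | shift [  -1.1 -137.4  289.9] turn 0.92
```

```bash
python3 -m creep '[[1,[-25,0,0],0],[1,[-10,-20,40],0],[1,[0,-20,42],0],[1,[0,-20,42],0],[1,[0,-20,42],0]]';python3 -m creep '[[1,[0,-20,42],0],[1,[0,-20,42],0],[1,[0,-20,35],0],[1,[0,0,0],0],[1,[0,0,0],0]]'; python3 - <<'E'
from h import *
from plant import bot
dr(.63,.29,.19);tilt()
s=bot.sense()
c=bot.camera('wrist');np.savez('w11.npz',eef=s['eef_pos'],rot=s['tcp_rot'],**c)
cv2.imwrite('pics/w11.png',c['frame'][:,:,::-1])
E
```

```text
t: 44.15
eef_pos: [0.5899, 0.0903, 0.2129]
tcp_rot: [-1.119, 1.143, 1.065]
force: [0.8, -1.0, 0.8]
opening: 0.0001
t: 44.65
eef_pos: [0.6621, 0.2292, 0.2257]
tcp_rot: [-1.13, 1.125, 1.093]
force: [0.3, -1.0, -0.2]
opening: 0.0005
drawer-frame TCP 0.6235 0.3196
pos [0.6621 0.2292 0.2257] ang 84.43 F [ 0.3 -1.  -0.2] op 0.0005 | shift [ 33.6  -1.8 -32.6] turn 2.48
toolx [ 0.108  0.068 -0.992] tilt deg 7.32 joints [-0.52  0.33  0.2   1.45 -0.1   1.25  1.17]
```

View pics/w11.png

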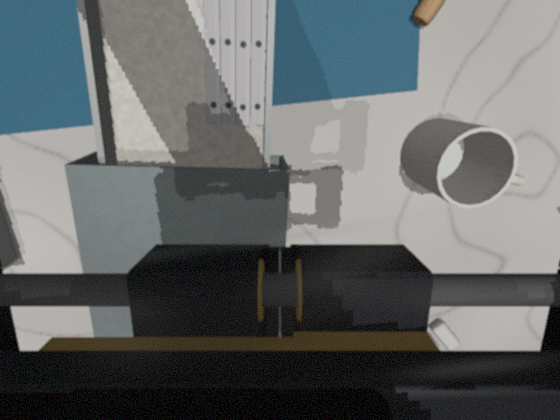

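```bash
python3 -m creep '[[1,[-10,35,-25],2.5],[1,[-10,40,-25],0],[1,[0,0,0],0],[1,[0,0,0],0]]'; python3 - <<'E'
from h import *
from plant import bot
dr(.55,.27,.21);tilt()
s=bot.sense()
c=bot.camera('wrist');np.savez('w12.npz',eef=s['eef_pos'],rot=s['tcp_rot'],**c)
cv2.imwrite('pics/w12.png',cv2.resize(c['frame'][:240,130:400,::-1],None,fx=2.9,fy=2.5,interpolation=cv2.INTER_CUBIC))
E
```

```text
t: 45.1
eef_pos: [0.5722, 0.1862, 0.2283]
tcp_rot: [-1.092, 1.153, 1.069]
force: [0.5, 0.5, 0.4]
opening: 0.0005
drawer-frame TCP 0.5405 0.2645
pos [0.5722 0.1862 0.2283] ang 81.84 F [0.5 0.5 0.4] op 0.0005 | shift [19.4 -7.8  4.1] turn -0.11
toolx [ 0.098  0.066 -0.993] tilt deg 6.81 joints [-0.53  0.13  0.21  1.68 -0.06  1.22  1.12]
```

View pics/w12.png

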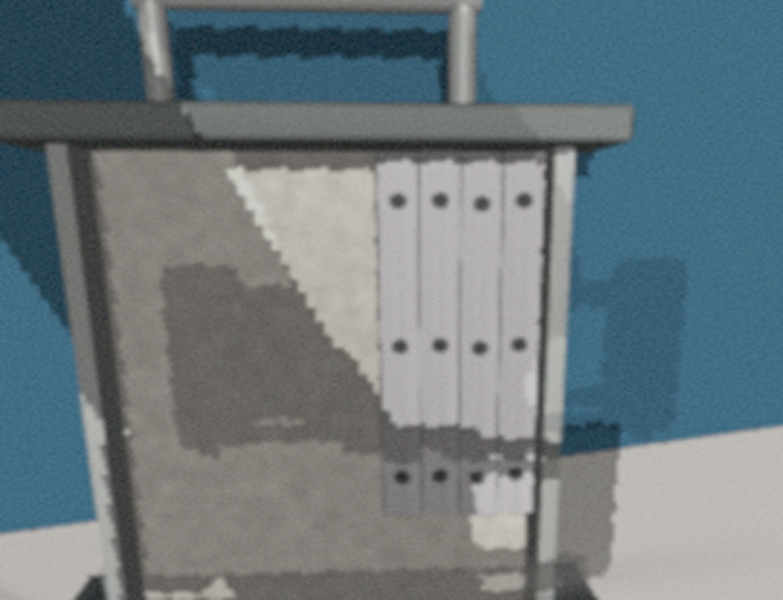

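```bash
python3 - <<'E'
from h import *
c=load("w12.npz");T=wT(c);P=wpts(c);g=c["frame"].mean(2)
# holes: approx raw px
for (X,Y) in [(398,200),(440,200),(481,203),(523,200),(400,345),(440,345),(480,348),(519,344),(402,476),(440,476),(476,477),(515,473)]:
    u0,v0=130+X/2.9,Y/2.5;u0i,v0i=int(round(u0)),int(round(v0))
    w=g[v0i-4:v0i+5,u0i-4:u0i+5];bg=np.median(w);k=np.clip(bg-25-w,0,None)
    vv,uu=np.mgrid[v0i-4:v0i+5,u0i-4:u0i+5]
    # keep near-centre
    k=k*(((uu-u0)**2+(vv-v0)**2)<12)
    u,v=(k*uu).sum()/k.sum(),(k*vv).sum()/k.sum()
    p=ray(c,u,v,.026,T);print((X,Y),"x'",(p[:2]@EX).round(4),"y'",(p[:2]@EY).round(4))
zz=P[...,2]
x=P[...,:2]@EX;y=P[...,:2]@EY
for n,lo,hi in[("bar1",.307,.316),("bar2",.293,.302),("bar3",.279,.288),("bar4",.265,.274)]:
    m=(zz>.021)&(zz<.031)&(y>lo)&(y<hi)&(x>.42)&(x<.6)&(np.arange(420)[:,None]<235)
    print(n,m.sum(),"x'",np.percentile(x[m],[0,1,99,100]).round(4),"z",zz[m].mean().round(4), "zfront/back",zz[m&(x<.48)].mean().round(4),zz[m&(x>.54)].mean().round(4))
m=(zz>.035)&(zz<.055)&(x<.45)&(x>.42)&(y>.18)&(y<.30);print("panel inner x'",np.median(x[m]),m.sum())
m=(zz>.038)&(zz<.047)&(x>.46)&(x<.57)&(y>.30)&(y<.34);print("wall top y'",np.percentile(y[m],[2,50,98]),m.sum())
m=(zz>.021)&(zz<.031)&(x>.46)&(x<.57)&(y>.22)&(y<.33);print("bars y'",np.percentile(y[m],[0.5,99.5]),m.sum())
E
```

```text
(398, 200) x' 0.45 y' 0.2682
(440, 200) x' 0.4498 y' 0.2822
(481, 203) x' 0.4511 y' 0.2962
(523, 200) x' 0.4498 y' 0.3103
(400, 345) x' 0.5051 y' 0.2681
(440, 345) x' 0.5048 y' 0.2821
(480, 348) x' 0.5062 y' 0.2962
(519, 344) x' 0.5049 y' 0.3101
(402, 476) x' 0.5601 y' 0.268
(440, 476) x' 0.5599 y' 0.282
(476, 477) x' 0.5606 y' 0.2954
(515, 473) x' 0.5589 y' 0.31
bar1 1265 x' [0.4319 0.4338 0.5753 0.5769] z 0.0262 zfront/back 0.0262 0.0262
bar2 1271 x' [0.4318 0.435  0.5771 0.5788] z 0.0262 zfront/back 0.0263 0.0261
bar3 1283 x' [0.4319 0.4334 0.5755 0.5771] z 0.0263 zfront/back 0.0263 0.0262
bar4 1283 x' [0.4319 0.4333 0.5752 0.5779] z 0.0263 zfront/back 0.0263 0.0262
panel inner x' 0.4318615212865594 270
wall top y' [0.31704737 0.31978779 0.32318817] 764
bars y' [0.26134438 0.3172824 ] 5993
```

```bash
python3 -m creep '[[1,[40,-5,0],0],[1,[40,-5,0],0],[1,[40,-5,0],0],[1,[35,0,0],0],[1,[0,0,0],0]]'; python3 -c "
from h import *
dr(.585,.27,.061);tilt()"
```

```text
t: 45.65
eef_pos: [0.6109, 0.1962, 0.0765]
tcp_rot: [-1.092, 1.142, 1.062]
force: [-1.3, 0.6, -1.5]
opening: 0.0006
drawer-frame TCP 0.5774 0.2798
pos [0.6109 0.1962 0.0765] ang 81.8 F [-1.3  0.6 -1.5] op 0.0006 | shift [ 15.3  -6.2 -11.1] turn -0.15
toolx [ 0.11   0.071 -0.991] tilt deg 7.5 joints [-0.51  0.32  0.21  1.77 -0.12  0.93  1.17]
```

```bash
python3 -m creep '[[1,[10,-5,0],0],[1,[7,-5,0],0],[1,[0,-8,0],0],[1,[0,-5,0],0],[1,[0,-5,0],0]]'; python3 -c "
from h import *
dr(.585,.27,.061);tilt()"; python3 -m creep '[[1,[0,-5,0],0],[1,[0,-6,0],0],[1,[0,-6,0],0],[1,[0,-6,0],0]]'; python3 -c "
from h import *
dr(.585,.27,.061);tilt()"
```

```text
t: 46.15
eef_pos: [0.6348, 0.1958, 0.0641]
tcp_rot: [-1.085, 1.154, 1.078]
force: [-15.3, -0.9, 7.3]
opening: 0.0003
drawer-frame TCP 0.6012 0.2827
pos [0.6348 0.1958 0.0641] ang 81.91 F [-15.3  -0.9   7.3] op 0.0003 | shift [  0.7  16.3 -13. ] turn -0.04
toolx [ 0.091  0.073 -0.993] tilt deg 6.69 joints [-0.48  0.39  0.2   1.7  -0.15  0.95  1.21]
t: 46.55
eef_pos: [0.6346, 0.1957, 0.0647]
tcp_rot: [-1.069, 1.192, 1.118]
force: [-17.4, -1.3, 6.8]
opening: 0.0006
drawer-frame TCP 0.601 0.2826
pos [0.6346 0.1957 0.0647] ang 82.13 F [-17.4  -1.3   6.8] op 0.0006 | shift [  2.2  16.1 -12.8] turn 0.18
toolx [ 0.038  0.073 -0.997] tilt deg 4.7 joints [-0.47  0.42  0.2   1.65 -0.16  1.02  1.23]
```

```bash
python3 -m creep '[[1,[0,-6,0],0],[1,[0,-6,0],0],[1,[0,-6,0],0],[1,[0,3,0],0]]'; python3 -c "
from h import *
dr(.595,.293,.022);tilt()"
```

```text
t: 46.95
eef_pos: [0.6317, 0.1961, 0.0663]
tcp_rot: [-1.054, 1.222, 1.151]
force: [0.3, 0.6, -0.6]
opening: 0.0005
drawer-frame TCP 0.598 0.2826
pos [0.6317 0.1961 0.0663] ang 82.35 F [ 0.3  0.6 -0.6] op 0.0005 | shift [44.9  2.3  7.2] turn 0.4
toolx [-0.004  0.073 -0.997] tilt deg 4.19 joints [-0.45  0.45  0.19  1.62 -0.18  1.08  1.24]
```

```bash
python3 -m creep '[[1,[5,3,7],0.4],[1,[8,0,0],0],[1,[0,0,0],0]]'; python3 -c "
from h import *
dr(.5945,.293,.022);tilt()"
```

```text
t: 47.25
eef_pos: [0.6331, 0.2057, 0.0565]
tcp_rot: [-1.05, 1.218, 1.141]
force: [1.0, 0.5, -1.0]
opening: 0.0006
drawer-frame TCP 0.5981 0.2923
pos [0.6331 0.2057 0.0565] ang 81.92 F [ 1.   0.5 -1. ] op 0.0006 | shift [34.5  3.3 -1.9] turn -0.03
toolx [ 0.004  0.075 -0.997] tilt deg 4.33 joints [-0.46  0.46  0.19  1.62 -0.18  1.05  1.22]
```

```bash
python3 -m creep '[[1,[6,4,-1],0],[1,[6,1,-1],0],[1,[0,0,0],0]]'; python3 -c "
from h import *
dr(.5945,.293,.022);tilt()"
```

```text
t: 47.55
eef_pos: [0.6285, 0.2052, 0.0437]
tcp_rot: [-1.051, 1.217, 1.14]
force: [0.9, -0.4, 0.1]
opening: 0.0003
drawer-frame TCP 0.5936 0.2912
pos [0.6285 0.2052 0.0437] ang 81.92 F [ 0.9 -0.4  0.1] op 0.0003 | shift [21.8 -1.   0.2] turn -0.03
toolx [ 0.006  0.075 -0.997] tilt deg 4.33 joints [-0.47  0.46  0.19  1.65 -0.18  1.02  1.23]
```

```bash
python3 -m creep '[[1,[8,-1,0],0],[1,[7,0,-1],0],[1,[6,0,-1],0],[1,[0,0,0],0]]'; python3 -c "
from h import *
dr(.587,.293,.022);tilt()"
```

```text
t: 47.95
eef_pos: [0.6293, 0.204, 0.0201]
tcp_rot: [-1.051, 1.218, 1.139]
force: [0.2, 0.5, -1.1]
opening: 0.0004
drawer-frame TCP 0.5946 0.2901
pos [0.6293 0.204  0.0201] ang 81.88 F [ 0.2  0.5 -1.1] op 0.0004 | shift [-1.6  7.6  3. ] turn -0.07
toolx [ 0.005  0.075 -0.997] tilt deg 4.3 joints [-0.46  0.49  0.19  1.66 -0.19  0.98  1.24]
```

In position behind the bar ends. Push forward gently.

```bash
python3 -m creep '[[1,[0,3,2],0],[1,[0,3,0],0],[1,[0,2,0],0]]'; python3 -c "
from h import *
dr(.587,.293,.022);tilt()";python3 -m creep '[[1,[0,2,0],0],[1,[0,2,0],0],[1,[0,2,0],0]]'; python3 -c "
from h import *
dr(.587,.293,.022);tilt()"
```

```text
t: 48.25
eef_pos: [0.6225, 0.2069, 0.0204]
tcp_rot: [-1.051, 1.216, 1.137]
force: [5.1, -1.1, -1.8]
opening: 0.0004
drawer-frame TCP 0.5874 0.292
pos [0.6225 0.2069 0.0204] ang 81.86 F [ 5.1 -1.1 -1.8] op 0.0004 | shift [-1.5  0.4  1.1] turn -0.09
toolx [ 0.008  0.074 -0.997] tilt deg 4.29 joints [-0.47  0.48  0.19  1.68 -0.19  0.97  1.23]
t: 48.55
eef_pos: [0.6225, 0.2068, 0.0236]
tcp_rot: [-1.055, 1.206, 1.127]
force: [5.4, 0.7, -1.4]
opening: 0.0001
drawer-frame TCP 0.5874 0.292
pos [0.6225 0.2068 0.0236] ang 81.8 F [ 5.4  0.7 -1.4] op 0.0001 | shift [1.6 0.4 0.9] turn -0.15
toolx [ 0.021  0.075 -0.997] tilt deg 4.49 joints [-0.47  0.46  0.19  1.69 -0.18  0.96  1.22]
```

```bash
python3 -m creep '[[1,[0,3,0],0],[1,[0,3,0],0],[1,[0,-6,0],0],[1,[-25,-1,0],0],[1,[-40,0,0],0]]'; python3 -m creep '[[1,[-40,10,-10],0],[1,[-40,20,-10],0],[1,[-25,15,-5],0],[1,[0,0,0],0]]'; python3 - <<'E'
from h import *
from plant import bot
dr(.55,.27,.21);tilt()
s=bot.sense()
c=bot.camera('wrist');np.savez('w13.npz',eef=s['eef_pos'],rot=s['tcp_rot'],**c)
cv2.imwrite('pics/w13.png',cv2.resize(c['frame'][:240,130:400,::-1],None,fx=2.9,fy=2.5,interpolation=cv2.INTER_CUBIC))
E
```

```text
t: 49.05
eef_pos: [0.6208, 0.2005, 0.0864]
tcp_rot: [-1.055, 1.211, 1.128]
force: [-0.7, -0.0, -0.3]
opening: 0.0006
t: 49.45
eef_pos: [0.5684, 0.1751, 0.1971]
tcp_rot: [-1.053, 1.21, 1.132]
force: [0.1, 0.7, -0.1]
opening: 0.0001
drawer-frame TCP 0.5383 0.2529
pos [0.5684 0.1751 0.1971] ang 81.82 F [ 0.1  0.7 -0.1] op 0.0001 | shift [-11.5 -11.7  18. ] turn -0.13
toolx [ 0.016  0.076 -0.997] tilt deg 4.44 joints [-0.49  0.19  0.22  1.67 -0.11  1.25  1.18]
```

View pics/w13.png

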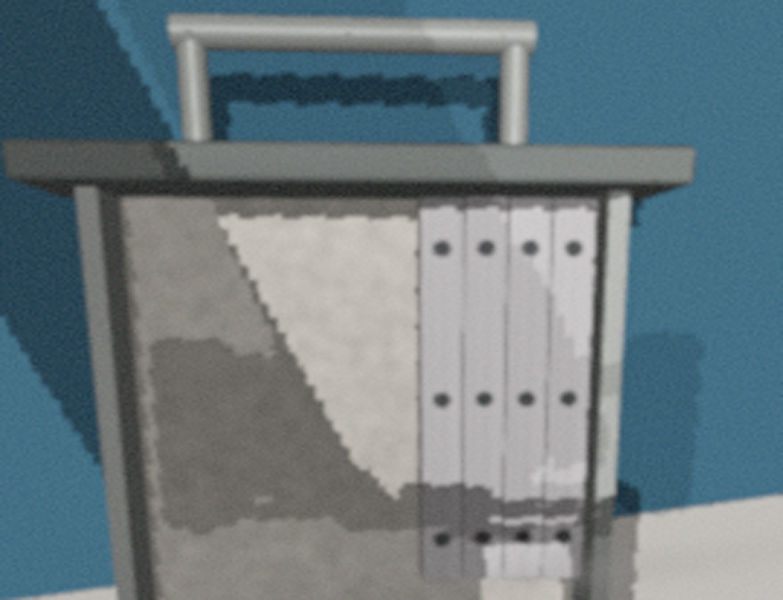

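```bash
python3 - <<'E'
from h import *
from plant import bot
c=load("w13.npz");T=wT(c);P=wpts(c);g=c["frame"].mean(2)
for (X,Y) in [(441,248),(486,248),(530,248),(573,248),(441,399),(484,399),(526,399),(568,398),(442,539),(483,537),(523,537),(562,536)]:
    u0,v0=130+X/2.9,Y/2.5;a,b=int(round(u0)),int(round(v0))
    w=g[b-4:b+5,a-4:a+5];bg=np.median(w);k=np.clip(bg-25-w,0,None)
    vv,uu=np.mgrid[b-4:b+5,a-4:a+5];k=k*(((uu-u0)**2+(vv-v0)**2)<12)
    p=ray(c,(k*uu).sum()/k.sum(),(k*vv).sum()/k.sum(),.026,T);print((p[:2]@EX).round(4),(p[:2]@EY).round(4))
zz=P[...,2];x=P[...,:2]@EX;y=P[...,:2]@EY
m=(zz>.035)&(zz<.055)&(x<.45)&(x>.42)&(y>.18)&(y<.30);print("panel inner x'",np.median(x[m]),m.sum())
m=(zz>.038)&(zz<.047)&(x>.46)&(x<.55)&(y>.30)&(y<.34);print("wall y'",np.percentile(y[m],[2,50,98]))
# drawer travel + bystanders, top before/after
A=load("top0.npz");B=bot.camera("top");cv2.imwrite("pics/top7.png",B["frame"][:,:,::-1])
d=np.abs(A["frame"].astype(int)-B["frame"]).sum(2)
for n,(u0,u1,v0,v1) in dict(mug=(125,160,128,158),brush=(118,160,185,232),flask=(148,172,240,262),tin=(388,416,238,262),tape=(418,445,205,232),driver=(393,412,165,218),tub=(398,440,122,170)).items(): print(n,np.percentile(d[v0:v1,u0:u1],[50,95,100]))
E
```

```text
0.45 0.2682
0.4498 0.2823
0.4498 0.2963
0.4499 0.3103
0.505 0.2682
0.5048 0.2822
0.5049 0.2962
0.5049 0.3102
0.56 0.2682
0.5595 0.2821
0.5592 0.296
0.5596 0.3102
panel inner x' 0.43187428251213034 444
wall y' [0.31703224 0.31975769 0.32314206]
mug [24. 31. 38.]
brush [24. 32. 38.]
flask [ 23.   177.85 208.  ]
tin [24. 32. 37.]
tape [23. 32. 41.]
driver [ 20.  32. 101.]
tub [24. 31. 41.]
```

View pics/top7.png

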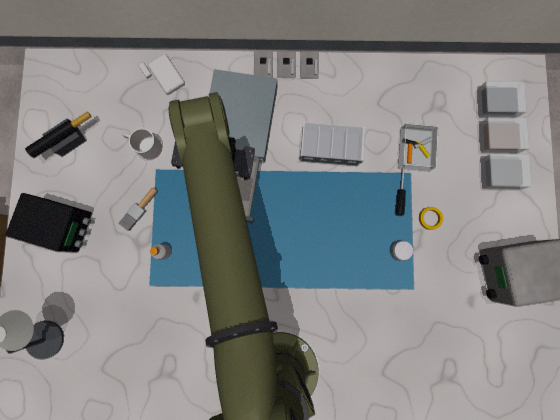

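```bash
python3 -c "
from plant import bot
print(bot.job_done(), bot.sense()['t'])"
```

```text
the job is handed in; nothing more can be done
the job is handed in; nothing more can be done
```

I pulled the drawer to its stop, then drew all four bars out of the bin and laid them flat in the drawer's front left corner. I handed the job in at about 50 s of robot time, with the arm raised and touching nothing. None of the bars looked knocked aside in the pictures I took, and no grip visibly slackened.

**Last checks:**
- **Spacing:** the bars' holes sit 14.0 mm apart, so there are no gaps. The first bar's left face is within about 1 mm of the left wall.
- **Front ends:** bar 2 was first about 1.2 mm back from the drawer's front, so I pushed the bar ends forward. The holes now line up to within 0.3 mm at the front and middle, and within about 0.8 mm at the back.
- **Lying flat:** the bar tops read 26 mm above the table at both ends, which is right for flat bars. I measured this just before that last forward push.
- **Drawer:** it took 15 N at the stop without moving, and later 5–8 N pushes from the bars did not move it. The front panel read the same before and after the last push.
- **Other things on the bench:** the mug, brush, tin, tape, driver and tub look unchanged from the first picture. The flask area differs only by the arm's shadow, and the flask is at the same spot.

**One disagreement:** the cameras put the drawer's travel at about 171–176 mm, not 180. Measuring the panel against the unit's front by touch gave about 179 mm. I put the difference down to camera calibration, because the force checks showed the drawer against its stop.

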